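# Set up a backlit imaging line for a glass cell

## Task

Set up the backlit camera view of the glass cell: stand the square glass cell gently on the middle of the lab jack and lay its cover squarely on top, stand the framed diffuser screen on the bench between the lamp and the jack, and stand the camera on the bench on the other side of the jack, looking at the cell, with the front of its lens about 7 cm from the near glass face. Lamp, diffuser, cell and camera must be in one straight line, with the screen and the cell's flat faces square to it, everything upright and let go. Leave the small round beaker where it stands.

Things in the scene. Friction and masses are not known exactly. Their poses are not given: they have to be found in the camera images.
- lamp: Fixed: round opal lamp, 150 mm tall, on a dark round foot of 70 mm diameter; the opal cylinder (52 mm diameter) shines all round. Origin: centre of its underside, on the bench. Its yaw means nothing. It stands to the left or the right of the jack, 190 to 235 mm from it centre to centre.
- jack: Fixed: laboratory scissor jack with a square steel platform 90 x 90 mm, its top 60 mm above the bench; a black screw knob sticks out 70 mm from the centre on its +x side, 30 mm up. Origin: centre of its underside, on the bench. It is turned by at most 0.15 rad, which need not be followed.
- diffuser: Loose, 0.3 kg: white pane in an upright square aluminium frame on a post and dark foot. Frame 90 mm wide (y), 10 mm thick (x), from 60 to 150 mm up; top bar 16 mm high. Foot 40 mm (x) by 70 mm (y), 14 mm high. Origin: centre of the underside; x is normal to the pane (faces alike), z up. Take it from above by the top bar, across its thickness.
- cell: Loose, 0.2 kg: square clear glass cell, open at the top, 50 x 50 mm outside, 90 mm tall, 3 mm walls, with a grey bottom and a grey rim. Origin: centre of the underside; x and y are normal to its flat faces (all four alike), z up.
- cover: Loose, 0.06 kg: flat white square plate 60 x 60 x 5 mm with a round grey knob in the middle, 20 mm diameter and 25 mm tall (top 30 mm above the underside). Lies on the bench at the start. Origin: centre of the underside; x and y are normal to its edges (all four alike), z up. It simply rests on the cell's rim.
- camera: Loose, 0.4 kg: black box camera on a post and dark foot (60 mm in x, 50 in y, 12 high). Origin: centre of the underside; x is the way it looks, z up. Box: x -32 to +18 mm, 44 mm wide, 83 to 127 mm up; take it by its sides. Round lens (36 mm, axis 105 mm up) ends at x = +60 mm, so with 70 mm from lens to glass the origin is 155 mm from the cell's centre.
- beaker: Loose bystander, to be left alone: small round glass beaker, 42 mm diameter, 60 mm tall. Origin: centre of the underside. At the start it stands between the row of loose things and the lamp and jack.

How it is judged:
By the outcome, as a careful person would: the job done as asked, in the order asked, and still so for the second after the job is handed in, with the robot touching nothing.
It also fails if it takes over 112 s, if anything falls off the work surface, if the arm or the gripper's body presses on something with over 40 N, if the wrist force passes 120 N, or if a joint passes its speed limit or range.

## Robot

A 6-joint arm with a two-finger parallel gripper is mounted at the origin on the work surface. World frame = base frame: x ahead of the robot, y to its left, z up, the work surface at z = 0. Lengths are in m, angles in rad, forces in N, time in s.
With the tool pointing down it reaches from about 0.35 to 1 m from the base axis. Payload 7.1 kg.
Tool frame: the origin (TCP) lies midway between the tips of the shut fingers; the grasp point (between the pads) lies arm.hold_point_z behind it (arm.hold_point_z is the distance from the TCP to the grasp point, in m); z points along the fingers, y is the line along which they close (so a half turn about z gives the same grasp; the last joint's range is limited). The gripper opens to 85 mm and grips with 20 to 120 N. Pads are 22 mm wide; open, the fingers measure 114 mm over their backs; the gripper's body (76 mm by 85 mm) begins 54 mm behind the grasp point. The pads swing forward as they close: fully open they stand 13 mm farther back than shut.
Start: joints at [-1.297, 0.423, 1.63, -0, 1.089, -0.019], TCP at [0.18, -0.598, 0.203] pointing down, gripper open.
Joint ranges: [-3, 3], [-0.9, 2.11], [0.09, 2.58], [-1.31, 4.45], [0.11, 2.69], [-2.54, 2.54]. Speed limits (rad/s): [2.39, 2.39, 3.01, 3.14, 3.14, 3.14].

## Interface

Orientations are given as a unit quaternion [x, y, z, w].
In Python, from plant import read_state, vision, arm, finder gives the robot as it stands. The module is installed in compiled form; this text tells all that it offers.
- The arm moves only by the shell command python3 -m creep 'ROWS' [FORCE]. ROWS is JSON, a list of rows, each an object of numbers: "x", "y", "z": the shift along the tool's x, y, z in cm; "spin": the turn about the tool's z in rad; "hand": the opening, from 0 (shut) to 1 (fully open). A call has 1 to 20 rows; each row shifts and turns the commanded pose from where the row before left it, along the tool's axes as they then stand; what a row does not reach is not made up. A row lasts 1/10 s, in which the tool goes at most 50 mm and 8.59 degrees, less where a joint would pass 70% of its speed; a pose out of reach is approached as far as the arm can. A call is refused whole if a number of a shift passes 5 or a number of a turn 0.15, either way. A call with a gripper value outside its range is refused whole. The fingers move at their own pace and stop on an object; FORCE is the grip in N (left out, the last holds). Time passes only in rows, so rows that do not move let the fingers close. It gives the time, the measured TCP pose, the force, the opening and the grip force at its end, in the units of the state.
- read_state(): the state, without advancing time (a new reading comes with each control period).
- vision.get_image(name): name is "side" or "top"; returns a dict with "img" (400x640x3 uint8, blue, green, red), "z_map" (400x640 float32, m along the optical axis (not along the pixel's ray), 0 where there is no reading), "fovy" (degrees; the focal length in pixels is half the picture's height over the tangent of half this angle, whatever the lens; pixels are square), "cx", "cy" (the principal point, pixels), "R" (3x3) and "t" (3): a world point X has camera coordinates R X + t. Camera axes: x right, y down, z forward; pixel columns grow to the right and rows downward; lengths in m; the calibration is good to about 2 mm. A picture is of the moment at which its call begins.
- arm.sign_off(): hands the job in; it is judged then, once.
Trained networks look in a picture, given as the dict that the camera call returned (one of the last four; its "shot" number tells which), for a name from the list of things; names that differ only in an ending like _2 or _b are one class to them, and where a whole thing is asked for, a point or a joint stands for the part that bears it (a point fixed in the world has none). Each returns a list of dicts, best first, with "conf" (0 to 1); they miss things now and then, are a little off and sometimes report something else, mostly with a low value. They report only what shows in the picture. A call takes as long as a camera call.
- finder.look_for(picture, name): "rect" ([left, top, right, bottom] in pixels, round what is visible of it).
- finder.trace(picture, name): "region" (400x640 bool, what is visible of it) and "rect" ([left, top, right, bottom] in pixels, round what is visible of it).
- finder.place_of(picture, name): "position" ([column, row] in pixels: a listed point, or the origin of a listed thing).
The state is a dict: "time_s": time; "joint_positions": joint angles; "qvel": joint speeds; "effort": joint torques, N m; "eef_pos": TCP position; "tcp_rot": TCP orientation; "ft_force": force on the tool from outside, world axes, zero at the start; "ft_torque": the same for the moment, N m; "grip_width": finger opening in m; "grip_force": force on a finger pad.
Only numpy, scipy, OpenCV 4.12 (cv2) and the standard library are available. Lean on these libraries where they do the work, as an engineer would, in place of code of your own. Each camera call takes 0.05 s, during which the arm holds its last target. There are 200 camera calls.

## Working session

There is one attempt and no reset: what is moved stays moved. The work goes in short steps, Python scripts to look and compute and a shell command to move; the robot and the scene stay as the last step left them, time stands still between calls to the robot, and variables do not carry over. Pictures are saved under pics/ and viewed, at most 14 in all, crops included, and the job is handed in when it is done.

```bash
mkdir -p pics; cat > h.py <<'E'
import numpy as np, cv2
from plant import read_state, vision, arm, finder
def K(p):
    f=p['img'].shape[0]/2/np.tan(np.radians(p['fovy'])/2); return f,p['cx'],p['cy']
def cloud(p,mask=None):
    f,cx,cy=K(p); z=p['z_map']; v,u=np.nonzero((z>0)&(mask if mask is not None else True))
    d=z[v,u]; c=np.stack([(u-cx)/f*d,(v-cy)/f*d,d],1)
    return (c-p['t'])@np.array(p['R'])
def onplane(p,uv,h):
    f,cx,cy=K(p); R=np.array(p['R']); C=-R.T@p['t']
    d=R.T@np.array([(uv[0]-cx)/f,(uv[1]-cy)/f,1]); return C+d*(h-C[2])/d[2]
def proj(p,X):
    f,cx,cy=K(p); c=np.array(p['R'])@np.array(X)+p['t']; return c[0]/c[2]*f+cx,c[1]/c[2]*f+cy
E
cat > a.py <<'E'
from h import *
np.set_printoptions(precision=3,suppress=True)
s=read_state(); print(s['eef_pos'],s['tcp_rot'],s['time_s'],arm.hold_point_z)
for cam in ('top','side'):
    p=vision.get_image(cam); cv2.imwrite(f'pics/{cam}0.png',p['img'])
    R=np.array(p['R']); print(cam,'C',-R.T@p['t'],'fwd',R[2],p['fovy'])
    for n in ['lamp','jack','diffuser','cell','cover','camera','beaker']:
        t=finder.trace(p,n); q=finder.place_of(p,n)
        print(n,[(round(a['conf'],2),np.array(a['rect']).round()) for a in t[:2]],[(round(a['conf'],2),np.array(a['position']).round(1),onplane(p,a['position'],0)[:2]) for a in q[:2]])
        if t:
            c=cloud(p,t[0]['region']); 
            if len(c): print('   n',len(c),'lo',np.percentile(c,2,0),'hi',np.percentile(c,98,0),'med',np.median(c,0))
E
python3 a.py
```

```text
[ 0.18  -0.598  0.202] [ 0.989  0.146 -0.    -0.001] 0.0 0.0187
top C [ 0.397 -0.01   1.002] fwd [ 0.154  0.014 -0.988] 55.910634833840454
lamp [(0.96, array([347., 152., 377., 188.]))] [(0.84, array([357.3, 176.5]), array([ 0.603, -0.11 ]))]
   n 795 lo [ 0.573 -0.138  0.007] hi [ 0.628 -0.081  0.152] med [ 0.594 -0.108  0.146]
jack [(0.68, array([260., 142., 298., 190.]))] [(0.66, array([280.8, 169.8]), array([0.619, 0.098]))]
   n 1407 lo [0.57  0.056 0.003] hi [0.672 0.142 0.063] med [0.611 0.098 0.059]
diffuser [(0.57, array([245., 230., 288., 244.]))] [(0.72, array([272.5, 238.3]), array([0.434, 0.115]))]
   n 507 lo [ 0.421  0.072 -0.001] hi [0.46  0.157 0.152] med [0.437 0.116 0.016]
cell [(0.55, array([424., 225., 461., 252.]))] [(0.9, array([432.9, 240.2]), array([ 0.435, -0.308])), (0.28, array([272.3, 238.7]), array([0.433, 0.116]))]
   n 739 lo [ 0.404 -0.354 -0.001] hi [ 0.463 -0.285  0.092] med [ 0.435 -0.323  0.05 ]
cover [(0.9, array([190., 227., 217., 256.]))] [(0.69, array([204.1, 239.9]), array([0.427, 0.297]))]
   n 513 lo [0.395 0.269 0.   ] hi [0.459 0.335 0.03
[... 902 characters left out ...]
ed [0.437 0.126 0.076]
cell [(0.89, array([378., 125., 395., 163.]))] [(0.57, array([384.1, 160.1]), array([ 0.435, -0.301]))]
   n 595 lo [ 0.405 -0.343  0.008] hi [ 0.46  -0.284  0.092] med [ 0.426 -0.296  0.066]
cover [(0.57, array([303., 294., 341., 328.]))] [(0.96, array([324., 311.]), array([0.426, 0.299]))]
   n 880 lo [0.392 0.268 0.001] hi [0.459 0.338 0.031] med [0.423 0.309 0.006]
camera [] [(0.77, array([366.7, 194.6]), array([ 0.441, -0.108])), (0.61, array([342.7, 251.5]), array([0.439, 0.126]))]
beaker [(0.9, array([328., 189., 342., 214.]))] [(0.68, array([333. , 214.7]), array([0.499, 0.004]))]
   n 266 lo [ 0.486 -0.023  0.007] hi [0.516 0.018 0.062] med [0.5   0.012 0.046]
```

```bash
cat > b.py <<'E'
from h import *
import sys
np.set_printoptions(precision=4,suppress=True)
S={'lamp':((.603,-.11),.045,.140,.160),'jack':((.617,.098),.07,.054,.066),'diffuser':((.438,.117),.065,.136,.16),'cell':((.435,-.308),.05,.080,.1),
 'cover':((.427,.298),.05,.003,.010),'camera':((.45,-.107),.06,.118,.135),'lens':((.45,-.107),.09,.09,.118),'beaker':((.5,0),.04,.05,.07)}
def fit(names,over={}):
    P=[(c,vision.get_image(c)) for c in ('top','side')]
    out={}
    for n in names:
        (x,y),r,lo,hi=over.get(n,S[n])
        for c,p in P+[('both',None)]:
            C=cloud(p) if p is not None else np.vstack([cloud(q) for _,q in P])
            m=(np.hypot(C[:,0]-x,C[:,1]-y)<r)&(C[:,2]>lo)&(C[:,2]<hi); C=C[m]
            if len(C)<8: print(n,c,len(C)); continue
            ct,sz,a=cv2.minAreaRect(C[:,:2].astype(np.float32))
            print(n,c,len(C),'ctr',np.array(ct),'size',np.array(sz),'ang',round(np.radians(a),3),'z',np.median(C[:,2]).round(4),'lohi',C[:,:2].min(0),C[:,:2].max(0))
    return P
if __name__=='__main__': fit(sys.argv[1:] or S)
E
python3 b.py; python3 -c "
import cv2,numpy as np
a=cv2.imread('pics/top0.png')[110:290,150:490];b=cv2.imread('pics/side0.png')[90:350,220:480]
cv2.imwrite('pics/v1.png',np.hstack([cv2.resize(a,(500,265)),cv2.resize(b,(265,265))]))"
```

```text
lamp top 415 ctr [ 0.6048 -0.1121] size [0.0528 0.0513] ang 1.15 z 0.1493 lohi [ 0.5785 -0.1383] [ 0.6314 -0.087 ]
lamp side 229 ctr [ 0.6032 -0.1114] size [0.0505 0.0527] ang 0.078 z 0.151 lohi [ 0.5778 -0.1378] [ 0.6291 -0.0855]
lamp both 644 ctr [ 0.6045 -0.1125] size [0.0523 0.0534] ang 1.42 z 0.1497 lohi [ 0.5778 -0.1383] [ 0.6314 -0.0855]
jack top 1198 ctr [0.6139 0.0995] size [0.0905 0.0904] ang 1.561 z 0.0593 lohi [0.5688 0.054 ] [0.6592 0.1451]
jack side 989 ctr [0.6136 0.0994] size [0.0935 0.0922] ang 1.556 z 0.0611 lohi [0.567  0.0521] [0.6595 0.1461]
jack both 2187 ctr [0.6136 0.0994] size [0.0935 0.0922] ang 1.556 z 0.0602 lohi [0.567  0.0521] [0.6595 0.1461]
diffuser top 189 ctr [0.4405 0.1167] size [0.0905 0.01  ] ang 1.51 z 0.1492 lohi [0.4336 0.0715] [0.4466 0.1619]
diffuser side 236 ctr [0.4394 0.1172] size [0.0909 0.0108] ang 1.515 z 0.1502 lohi [0.4318 0.072 ] [0.4471 0.1626]
diffuser both 425 ctr [0.4398 0.1171] size [0.0912 0.0116] ang 1.516 z 0.1497 lohi [0.4318 0.0715] [0.4471 0.1626]
cell top 182 ctr [ 0.4349 -0.3149] size [0.0515 0.0506] ang 1.291 z 0.0889 l
[... 961 characters left out ...]
64]
lens top 135 ctr [ 0.45   -0.1032] size [0.0388 0.1022] ang 1.423 z 0.113 lohi [ 0.4006 -0.1287] [ 0.5013 -0.0796]
lens side 362 ctr [ 0.4487 -0.0918] size [0.0977 0.0393] ang 0.187 z 0.1068 lohi [ 0.3989 -0.12  ] [ 0.4997 -0.0779]
lens both 497 ctr [ 0.4495 -0.1026] size [0.0433 0.1036] ang 1.471 z 0.109 lohi [ 0.3989 -0.1287] [ 0.5013 -0.0779]
beaker top 55 ctr [ 0.499  -0.0021] size [0.0393 0.0393] ang 0.795 z 0.0584 lohi [ 0.4787 -0.0223] [0.5195 0.018 ]
beaker side 133 ctr [ 0.4978 -0.0026] size [0.0383 0.0447] ang 0.309 z 0.0576 lohi [ 0.479  -0.0246] [0.5185 0.0204]
beaker both 188 ctr [ 0.498  -0.0019] size [0.0404 0.0439] ang 0.801 z 0.0578 lohi [ 0.4787 -0.0246] [0.5195 0.0204]
```

View pics/v1.png

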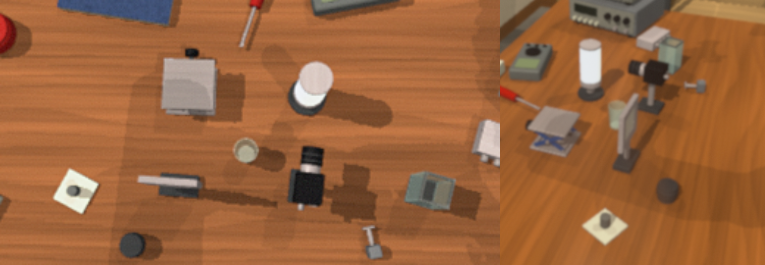

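View pics/top0.png

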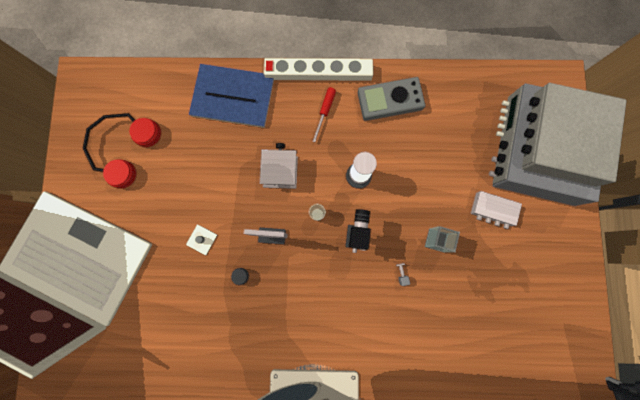

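```bash
cat > g.py <<'E'
import sys; from h import *
from scipy.spatial.transform import Rotation as Ro
# g.py x y z yaw(tool x) : spin first, then shift in the new axes (cm)
s=read_state(); M=Ro.from_quat(s['tcp_rot']).as_matrix(); yaw=np.arctan2(M[1,0],M[0,0])
print('t %.1f tcp'%s['time_s'],np.round(s['eef_pos'],4),'yaw %.3f tilt %.3f'%(yaw,M[2,2]),'grip %.4f %.1f'%(s['grip_width'],s['grip_force']),'q6 %.2f'%s['joint_positions'][5],'F',np.round(s['ft_force'],1))
if len(sys.argv)>4:
    x,y,z,w=map(float,sys.argv[1:5]); sp=-((w-yaw+np.pi)%(2*np.pi)-np.pi)
    d=np.array([x,y,z])-s['eef_pos']; X=np.array([np.cos(w),np.sin(w),0]); Y=np.array([np.sin(w),-np.cos(w),0])
    print('spin %.3f  x %.2f y %.2f z %.2f'%(sp,d@X*100,d@Y*100,-d[2]*100))
E
python3 g.py .4345 -.3147 .16 -.28
```

```text
t 1.6 tcp [ 0.1804 -0.5984  0.2025] yaw 0.293 tilt -1.000 grip 0.0852 0.0 q6 -0.02 F [-0.7  0.1  0. ]
spin 0.573  x 16.58 y -34.28 z 4.25
```

```bash
python3 -m creep '[{"spin":0.1433,"hand":1},{"spin":0.1433},{"spin":0.1433},{"spin":0.1433},{"x":1.66,"y":-3.43,"z":0.4},{"x":1.66,"y":-3.43,"z":0.4},{"x":1.66,"y":-3.43,"z":0.4},{"x":1.66,"y":-3.43,"z":0.4},{"x":1.66,"y":-3.43,"z":0.4},{"x":1.66,"y":-3.43,"z":0.4},{"x":1.66,"y":-3.43,"z":0.4},{"x":1.66,"y":-3.43,"z":0.4},{"x":1.66,"y":-3.43,"z":0.4},{"x":1.66,"y":-3.43,"z":0.6},{"x":0},{"x":0}]'; python3 g.py .4345 -.3147 .05 -.28
```

```text
t 1.6 tcp [ 0.1804 -0.5984  0.2025] yaw 0.293 tilt -1.000 grip 0.0852 0.0 q6 -0.02 F [-0.7  0.1  0. ]
spin 0.573  x 16.58 y -34.28 z 15.25validation failed for argument at $[0]...
```

```bash
python3 -m creep '[{"x":0,"y":0,"z":0,"spin":0.1,"hand":1}]'; python3 -m creep '[{"spin":0.04}]'; python3 -m creep '[{"spin":0.0433,"hand":1}]';  python3 g.py .4345 -.3147 .16 -.28
```

```text
time_s: 1.7
eef_pos: [0.1804, -0.5984, 0.2025]
tcp_rot: [0.995, 0.096, 0.0, -0.0]
ft_force: [1.2, 0.0, 0.3]
grip_width: 0.0853
grip_force: 0.0
t 1.7 tcp [ 0.1804 -0.5984  0.2025] yaw 0.192 tilt -1.000 grip 0.0853 0.0 q6 0.08 F [1.2 0.  0.3]
spin 0.472  x 16.58 y -34.28 z 4.25validation failed for argument at $[0]...
validation failed for argument at $[0]...
```

```bash
python3 -m creep '[{"x":0,"y":0,"z":0,"spin":0.118,"hand":1},{"x":0,"y":0,"z":0,"spin":0.118,"hand":1},{"x":0,"y":0,"z":0,"spin":0.118,"hand":1},{"x":0,"y":0,"z":0,"spin":0.118,"hand":1},{"x":1.66,"y":-3.43,"z":0.4,"spin":0,"hand":1},{"x":1.66,"y":-3.43,"z":0.4,"spin":0,"hand":1},{"x":1.66,"y":-3.43,"z":0.4,"spin":0,"hand":1},{"x":1.66,"y":-3.43,"z":0.4,"spin":0,"hand":1},{"x":1.66,"y":-3.43,"z":0.4,"spin":0,"hand":1},{"x":1.66,"y":-3.43,"z":0.4,"spin":0,"hand":1},{"x":1.66,"y":-3.43,"z":0.4,"spin":0,"hand":1},{"x":1.66,"y":-3.43,"z":0.4,"spin":0,"hand":1},{"x":1.66,"y":-3.43,"z":0.4,"spin":0,"hand":1},{"x":1.66,"y":-3.43,"z":0.6,"spin":0,"hand":1},{"x":0,"y":0,"z":0,"spin":0,"hand":1},{"x":0,"y":0,"z":0,"spin":0,"hand":1}]'; python3 g.py .4345 -.3147 .05 -.28
```

```text
time_s: 3.3
eef_pos: [0.4349, -0.3138, 0.1605]
tcp_rot: [0.99, -0.138, -0.0, 0.0]
ft_force: [-0.4, -0.9, 0.0]
grip_width: 0.0854
grip_force: 0.0
t 3.3 tcp [ 0.4349 -0.3138  0.1605] yaw -0.277 tilt -1.000 grip 0.0854 0.0 q6 1.20 F [-0.4 -0.9  0. ]
spin 0.003  x -0.02 y 0.10 z 11.05
```

```bash
python3 -m creep '[{"x":0,"y":0.05,"z":2.2,"spin":0,"hand":1},{"x":0,"y":0.05,"z":2.2,"spin":0,"hand":1},{"x":0,"y":0,"z":2.2,"spin":0,"hand":1},{"x":0,"y":0,"z":2.2,"spin":0,"hand":1},{"x":0,"y":0,"z":1.5,"spin":0,"hand":1},{"x":0,"y":0,"z":1,"spin":0,"hand":1},{"x":0,"y":0,"z":0,"spin":0,"hand":1},{"x":0,"y":0,"z":0,"spin":0,"hand":0.5},{"x":0,"y":0,"z":0,"spin":0,"hand":0.5},{"x":0,"y":0,"z":0,"spin":0,"hand":0.5},{"x":0,"y":0,"z":0,"spin":0,"hand":0.5},{"x":0,"y":0,"z":0,"spin":0,"hand":0.5},{"x":0,"y":0,"z":0,"spin":0,"hand":0.5},{"x":0,"y":0,"z":0,"spin":0,"hand":0.5}]' 30; python3 g.py .4345 -.3147 .05 -.28; cat > c.py <<'E'
from h import *
import sys
p=vision.get_image(sys.argv[1]); n=sys.argv[2]; x0,y0,x1,y1=map(int,sys.argv[3:7])
cv2.imwrite(n,cv2.resize(p['img'][y0:y1,x0:x1],None,fx=4,fy=4))
E
python3 c.py side pics/v2.png 300 90 460 210
```

```text
time_s: 4.7
eef_pos: [0.4349, -0.3157, 0.0486]
tcp_rot: [0.99, -0.139, 0.001, 0.0]
ft_force: [-0.9, 0.7, 6.1]
grip_width: 0.0492
grip_force: 31.3
t 4.7 tcp [ 0.4349 -0.3157  0.0486] yaw -0.279 tilt -1.000 grip 0.0492 31.3 q6 1.20 F [-0.9  0.7  6.1]
spin 0.001  x -0.06 y -0.09 z -0.14
```

View pics/v2.png

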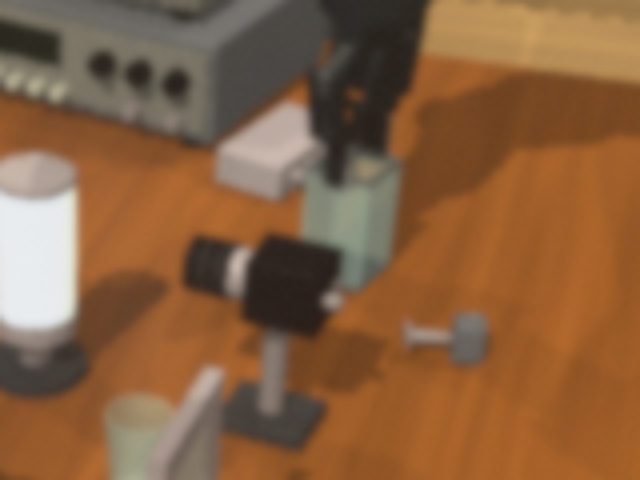

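```bash
python3 -m creep '[{"x":0,"y":0,"z":-0.5,"spin":0,"hand":0.5},{"x":0,"y":0,"z":-1.5,"spin":0,"hand":0.5},{"x":0,"y":0,"z":-2.5,"spin":0,"hand":0.5},{"x":0,"y":0,"z":-2.5,"spin":0,"hand":0.5},{"x":0,"y":0,"z":-2.5,"spin":0,"hand":0.5},{"x":0,"y":0,"z":-2.5,"spin":0,"hand":0.5},{"x":0,"y":0,"z":-2.5,"spin":0,"hand":0.5},{"x":0,"y":0,"z":-2,"spin":0,"hand":0.5},{"x":0,"y":0,"z":-1,"spin":-0.05,"hand":0.5},{"x":0,"y":0,"z":0,"spin":-0.1,"hand":0.5},{"x":0,"y":0,"z":0,"spin":-0.083,"hand":0.5}]'; python3 g.py .6145 .0995 .21 -.046
```

```text
time_s: 5.85
eef_pos: [0.4341, -0.3153, 0.2232]
tcp_rot: [1.0, -0.021, 0.0, 0.0]
ft_force: [-0.2, 0.3, -2.6]
grip_width: 0.049
grip_force: 32.0
t 5.8 tcp [ 0.4341 -0.3153  0.2232] yaw -0.042 tilt -1.000 grip 0.0490 32.0 q6 0.96 F [-0.2  0.3 -2.6]
spin 0.004  x 16.11 y -42.26 z 1.32
```

```bash
python3 -m creep '[{"x":0.4,"y":-1,"z":0,"spin":0.004,"hand":0.5},{"x":0.8,"y":-2,"z":0,"spin":0,"hand":0.5},{"x":1.1,"y":-3,"z":0,"spin":0,"hand":0.5},{"x":1.2,"y":-3,"z":0,"spin":0,"hand":0.5},{"x":1.2,"y":-3,"z":0,"spin":0,"hand":0.5},{"x":1.2,"y":-3,"z":0,"spin":0,"hand":0.5},{"x":1.2,"y":-3,"z":0,"spin":0,"hand":0.5},{"x":1.2,"y":-3,"z":0,"spin":0,"hand":0.5},{"x":1.2,"y":-3,"z":0,"spin":0,"hand":0.5},{"x":1.2,"y":-3,"z":0,"spin":0,"hand":0.5},{"x":1.2,"y":-3,"z":0,"spin":0,"hand":0.5},{"x":1.2,"y":-3,"z":0,"spin":0,"hand":0.5},{"x":1.1,"y":-3,"z":0,"spin":0,"hand":0.5},{"x":1.1,"y":-3,"z":0,"spin":0,"hand":0.5},{"x":0.7,"y":-2.5,"z":0.4,"spin":0,"hand":0.5},{"x":0.3,"y":-1.5,"z":0.4,"spin":0,"hand":0.5},{"x":0.01,"y":-0.26,"z":0.5,"spin":0,"hand":0.5},{"x":0,"y":0,"z":0,"spin":0,"hand":0.5},{"x":0,"y":0,"z":0,"spin":0,"hand":0.5}]'; python3 g.py .6145 .0995 .109 -.046
```

```text
time_s: 7.75
eef_pos: [0.6181, 0.1076, 0.2092]
tcp_rot: [1.0, -0.026, -0.001, 0.0]
ft_force: [-0.0, 0.6, -1.7]
grip_width: 0.0488
grip_force: 32.0
t 7.8 tcp [0.6181 0.1076 0.2092] yaw -0.051 tilt -1.000 grip 0.0488 32.0 q6 1.78 F [-0.   0.6 -1.7]
spin -0.005  x -0.33 y 0.82 z 10.02
```

```bash
python3 -m creep '[{"x":-0.33,"y":0.82,"z":0,"spin":-0.005,"hand":0.5},{"x":0,"y":0,"z":2,"spin":0,"hand":0.5},{"x":0,"y":0,"z":2.5,"spin":0,"hand":0.5},{"x":0,"y":0,"z":2.5,"spin":0,"hand":0.5},{"x":0,"y":0,"z":1.5,"spin":0,"hand":0.5},{"x":0,"y":0,"z":0.8,"spin":0,"hand":0.5},{"x":0,"y":0,"z":0.3,"spin":0,"hand":0.5},{"x":0,"y":0,"z":0,"spin":0,"hand":0.5},{"x":0,"y":0,"z":0,"spin":0,"hand":0.5}]'; python3 g.py .6145 .0995 .109 -.046; python3 b.py jack cell lamp
```

```text
time_s: 8.65
eef_pos: [0.6159, 0.1005, 0.1146]
tcp_rot: [1.0, -0.023, 0.001, -0.0]
ft_force: [0.2, 0.5, -2.3]
grip_width: 0.0496
grip_force: 32.0
t 8.7 tcp [0.6159 0.1005 0.1146] yaw -0.045 tilt -1.000 grip 0.0496 32.0 q6 1.76 F [ 0.2  0.5 -2.3]
spin 0.001  x -0.13 y 0.11 z 0.56
jack top 9 ctr [0.6225 0.056 ] size [0.0214 0.0003] ang 0.026 z 0.0584 lohi [0.6118 0.0558] [0.6332 0.0564]
jack side 578 ctr [0.6133 0.1   ] size [0.0928 0.0908] ang 1.567 z 0.0609 lohi [0.5678 0.0537] [0.6589 0.1465]
jack both 587 ctr [0.6133 0.1   ] size [0.0928 0.0908] ang 1.567 z 0.0609 lohi [0.5678 0.0537] [0.6589 0.1465]
cell top 0
cell side 0
cell both 0
lamp top 411 ctr [ 0.6045 -0.1126] size [0.0521 0.0513] ang 0.016 z 0.1496 lohi [ 0.5785 -0.1383] [ 0.6306 -0.0868]
lamp side 234 ctr [ 0.6036 -0.1109] size [0.0517 0.0507] ang 1.32 z 0.1509 lohi [ 0.5777 -0.1383] [ 0.6293 -0.0846]
lamp both 645 ctr [ 0.6043 -0.112 ] size [0.0533 0.0525] ang 1.338 z 0.15 lohi [ 0.5777 -0.1383] [ 0.6306 -0.0846]
```

```bash
python3 - <<'E'
from b import *
fit(['cell','jack'],{'cell':((.614,.1),.06,.14,.16),'jack':((.614,.1),.07,.055,.066)})
E
python3 c.py side pics/v3.png 220 110 370 260
```

```text
cell top 0
cell side 335 ctr [0.615  0.1045] size [0.0697 0.0528] ang 1.55 z 0.1516 lohi [0.5881 0.0699] [0.6414 0.1395]
cell both 335 ctr [0.615  0.1045] size [0.0697 0.0528] ang 1.55 z 0.1516 lohi [0.5881 0.0699] [0.6414 0.1395]
jack top 10 ctr [0.6205 0.0559] size [0.0227 0.0002] ang 0.016 z 0.0591 lohi [0.6092 0.0558] [0.6319 0.056 ]
jack side 575 ctr [0.6127 0.1004] size [0.0922 0.091 ] ang 1.543 z 0.061 lohi [0.5676 0.0549] [0.6592 0.1469]
jack both 585 ctr [0.6127 0.1004] size [0.0922 0.091 ] ang 1.543 z 0.061 lohi [0.5676 0.0549] [0.6592 0.1469]
```

View pics/v3.png

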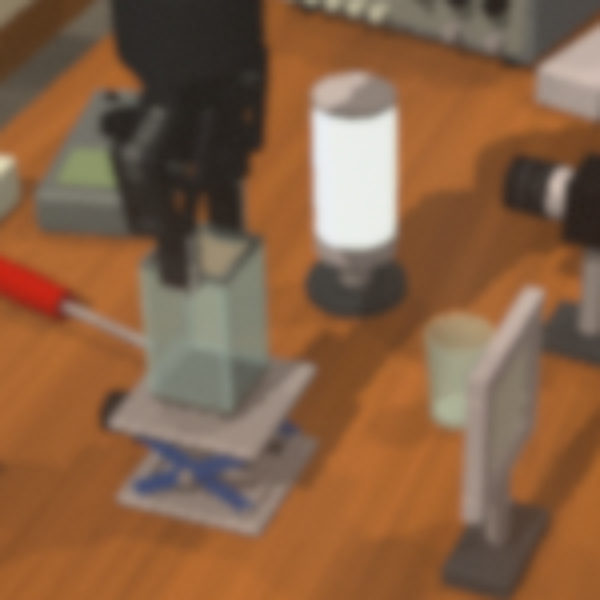

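```bash
python3 -m creep '[{"x":-0.17,"y":0.08,"z":0.15,"spin":0,"hand":0.5},{"x":0,"y":0,"z":0.1,"spin":0,"hand":0.5},{"x":0,"y":0,"z":0.1,"spin":0,"hand":0.5},{"x":0,"y":0,"z":0,"spin":0,"hand":0.5},{"x":0,"y":0,"z":0,"spin":0,"hand":0.5}]'; python3 g.py .614 .0997 .109 -.046
```

```text
time_s: 9.4
eef_pos: [0.6133, 0.0998, 0.1099]
tcp_rot: [1.0, -0.023, -0.0, 0.0]
ft_force: [0.6, 0.1, -2.0]
grip_width: 0.0491
grip_force: 32.0
t 9.4 tcp [0.6133 0.0998 0.1099] yaw -0.045 tilt -1.000 grip 0.0491 32.0 q6 1.76 F [ 0.6  0.1 -2. ]
spin 0.001  x 0.07 y 0.00 z 0.09
```

```bash
python3 -m creep '[{"x":0.05,"y":0,"z":0.05,"spin":0,"hand":0.5},{"x":0,"y":0,"z":0.03,"spin":0,"hand":0.5},{"x":0,"y":0,"z":0,"spin":0,"hand":0.5},{"x":0,"y":0,"z":0,"spin":0,"hand":0.5}]'; python3 g.py
```

```text
time_s: 9.8
eef_pos: [0.6138, 0.0998, 0.1092]
tcp_rot: [1.0, -0.023, -0.0, 0.0]
ft_force: [-0.2, -0.4, -2.2]
grip_width: 0.049
grip_force: 32.0
t 9.8 tcp [0.6138 0.0998 0.1092] yaw -0.045 tilt -1.000 grip 0.0490 32.0 q6 1.76 F [-0.2 -0.4 -2.2]
```

```bash
python3 -m creep '[{"x":0,"y":0,"z":0.05,"spin":0,"hand":0.5},{"x":0,"y":0,"z":0,"spin":0,"hand":0.5},{"x":0,"y":0,"z":0,"spin":0,"hand":0.5}]'; python3 -m creep '[{"x":0,"y":0,"z":0.05,"spin":0,"hand":0.5},{"x":0,"y":0,"z":0,"spin":0,"hand":0.5},{"x":0,"y":0,"z":0,"spin":0,"hand":0.5}]'
```

```text
time_s: 10.1
eef_pos: [0.6139, 0.0998, 0.1087]
tcp_rot: [1.0, -0.023, -0.0, -0.0]
ft_force: [0.3, 0.3, -2.2]
grip_width: 0.0489
grip_force: 32.0
time_s: 10.4
eef_pos: [0.614, 0.0998, 0.1087]
tcp_rot: [1.0, -0.023, 0.0, -0.0]
ft_force: [-1.8, 0.6, 2.1]
grip_width: 0.0491
grip_force: 32.6
```

```bash
python3 -m creep '[{"x":0,"y":0,"z":0,"spin":0,"hand":0.65},{"x":0,"y":0,"z":0,"spin":0,"hand":0.8},{"x":0,"y":0,"z":0,"spin":0,"hand":1},{"x":0,"y":0,"z":0,"spin":0,"hand":1},{"x":0,"y":0,"z":0,"spin":0,"hand":1},{"x":0,"y":0,"z":-1,"spin":0,"hand":1},{"x":0,"y":0,"z":-2,"spin":0,"hand":1},{"x":0,"y":0,"z":-3,"spin":0,"hand":1},{"x":0,"y":0,"z":-3,"spin":0,"hand":1},{"x":0,"y":0,"z":-1,"spin":0,"hand":1},{"x":-2,"y":-2,"z":0,"spin":0,"hand":1},{"x":-3,"y":-3,"z":0,"spin":0,"hand":1},{"x":-3,"y":-3,"z":0,"spin":0,"hand":1},{"x":-3,"y":-3,"z":0,"spin":0,"hand":1},{"x":-3,"y":-3,"z":0,"spin":0,"hand":1},{"x":-3,"y":-3,"z":0,"spin":0,"hand":1},{"x":0,"y":-3,"z":0,"spin":0,"hand":1},{"x":0,"y":0,"z":0,"spin":0,"hand":1}]'; python3 g.py; python3 - <<'E'
from b import *
P=fit(['cell','jack'],{'cell':((.614,.1),.05,.14,.16),'jack':((.614,.1),.07,.055,.066)})
for c,p in P:
    m=finder.trace(p,'cover')
    if m:
        r=m[0]['region'].astype(np.uint8); u=np.argwhere(r)[:,::-1]
        X=np.array([onplane(p,q,.005)[:2] for q in u])
        hull=cv2.minAreaRect(X.astype(np.float32)); print(c,'cover all',hull)
        C=cloud(p,m[0]['region']); k=C[C[:,2]>.022]; print('knob',k[:,:2].min(0),k[:,:2].max(0),len(k)); C=C[(C[:,2]<.012)&(C[:,2]>.002)]; print('plate',cv2.minAreaRect(C[:,:2].astype(np.float32)))
E
```

```text
time_s: 12.2
eef_pos: [0.4525, 0.3102, 0.2085]
tcp_rot: [1.0, -0.021, 0.0, -0.001]
ft_force: [1.3, 0.1, -0.0]
grip_width: 0.0856
grip_force: 0.0
t 12.2 tcp [0.4525 0.3102 0.2085] yaw -0.042 tilt -1.000 grip 0.0856 0.0 q6 2.19 F [ 1.3  0.1 -0. ]
cell top 171 ctr [0.6134 0.1006] size [0.0502 0.051 ] ang 1.543 z 0.1488 lohi [0.5875 0.0755] [0.6388 0.1263]
cell side 279 ctr [0.6129 0.101 ] size [0.0536 0.0507] ang 1.542 z 0.1474 lohi [0.5878 0.0737] [0.6389 0.128 ]
cell both 450 ctr [0.6133 0.1009] size [0.0536 0.0513] ang 1.544 z 0.1483 lohi [0.5875 0.0737] [0.6389 0.128 ]
jack top 656 ctr [0.6132 0.0995] size [0.09   0.0885] ang 1.556 z 0.0595 lohi [0.569 0.054] [0.6581 0.1449]
jack side 451 ctr [0.6136 0.1118] size [0.0666 0.0915] ang 1.557 z 0.0611 lohi [0.5681 0.0788] [0.6598 0.1456]
jack both 1107 ctr [0.6132 0.1001] size [0.0906 0.0914] ang 1.549 z 0.0603 lohi [0.5681 0.054 ] [0.6598 0.1456]
side cover all ((0.4266248643398285, 0.30301061272621155), (0.06248556822538376, 0.06187957525253296), 64.0177230834961)
knob [0.4173 0.2925] [0.4354 0.313 ] 94
plate ((0.42678719758987427, 0.30152279138565063), (0.0636528879404068, 0.06157471239566803), 63.09373092651367)
```

```bash
python3 g.py .4268 .3018 .012 -.042
```

```text
t 12.4 tcp [0.453  0.3064 0.208 ] yaw -0.046 tilt -1.000 grip 0.0855 0.0 q6 2.19 F [ 0.1 -1.3 -0.3]
spin -0.004  x -2.60 y 0.57 z 19.60
```

```bash
python3 -m creep '[{"x":-1.3,"y":0.3,"z":2,"spin":0,"hand":1},{"x":-1.3,"y":0.27,"z":3,"spin":0,"hand":1},{"x":0,"y":0,"z":4,"spin":0,"hand":1},{"x":0,"y":0,"z":3.5,"spin":0,"hand":1},{"x":0,"y":0,"z":3,"spin":0,"hand":0.6},{"x":0,"y":0,"z":2.1,"spin":0,"hand":0.6},{"x":0,"y":0,"z":1,"spin":0,"hand":0.6},{"x":0,"y":0,"z":0.6,"spin":0,"hand":0.6},{"x":0,"y":0,"z":0,"spin":0,"hand":0.6},{"x":0,"y":0,"z":0,"spin":0,"hand":0.6}]'; python3 g.py .4268 .3018 .012 -.042
```

```text
time_s: 13.4
eef_pos: [0.4276, 0.3029, 0.0171]
tcp_rot: [1.0, -0.023, 0.001, -0.0]
ft_force: [-0.0, 0.6, 0.5]
grip_width: 0.0512
grip_force: 0.0
t 13.4 tcp [0.4276 0.3029 0.0171] yaw -0.046 tilt -1.000 grip 0.0512 0.0 q6 2.21 F [-0.   0.6  0.5]
spin -0.004  x -0.07 y 0.12 z 0.51
```

```bash
python3 -m creep '[{"x":0,"y":0.1,"z":0.5,"spin":0,"hand":0.5},{"x":0,"y":0,"z":0,"spin":0,"hand":0.4},{"x":0,"y":0,"z":0,"spin":0,"hand":0.2},{"x":0,"y":0,"z":0,"spin":0,"hand":0.1},{"x":0,"y":0,"z":0,"spin":0,"hand":0.1},{"x":0,"y":0,"z":0,"spin":0,"hand":0.1},{"x":0,"y":0,"z":0,"spin":0,"hand":0.1},{"x":0,"y":0,"z":0,"spin":0,"hand":0.1},{"x":0,"y":0,"z":0,"spin":0,"hand":0.1}]' 30; python3 -m creep '[{"x":0,"y":0,"z":-0.3,"spin":0,"hand":0.1},{"x":0,"y":0,"z":-1,"spin":0,"hand":0.1},{"x":0,"y":0,"z":-2.5,"spin":0,"hand":0.1},{"x":0,"y":0,"z":-4,"spin":0,"hand":0.1},{"x":0,"y":0,"z":-4,"spin":0,"hand":0.1},{"x":0,"y":0,"z":-4,"spin":0,"hand":0.1},{"x":0,"y":0,"z":-4,"spin":0,"hand":0.1},{"x":0,"y":0,"z":-1,"spin":-0.14,"hand":0.1},{"x":0,"y":0,"z":0,"spin":-0.14,"hand":0.1},{"x":0,"y":0,"z":0,"spin":-0.14,"hand":0.1},{"x":0,"y":0,"z":0,"spin":0,"hand":0.1},{"x":0,"y":0,"z":0,"spin":0,"hand":0.1}]'; python3 g.py .6133 .1003 .22 .375
python3 - <<'E'
from b import *
P=fit(['cover'],{'cover':((.4268,.3018),.06,.19,.215)})
for c,p in P:
    m=finder.trace(p,'cover')
    if m:
        C=cloud(p,m[0]['region']); print(c,m[0]['conf'],np.percentile(C,[5,50,95],axis=0)); 
        h=np.median(C[:,2]); X=np.array([onplane(p,q,h)[:2] for q in np.argwhere(m[0]['region'])[:,::-1]]); print(cv2.minAreaRect(X.astype(np.float32)))
p=P[1][1]; cv2.imwrite('pics/v4.png',cv2.resize(p['img'][60:310,200:400],None,fx=2.4,fy=2.4))
E
```

```text
time_s: 14.3
eef_pos: [0.4268, 0.3017, 0.0112]
tcp_rot: [1.0, -0.023, -0.0, -0.0]
ft_force: [-0.4, -1.5, 1.0]
grip_width: 0.0086
grip_force: 0.0
time_s: 15.5
eef_pos: [0.4267, 0.3016, 0.2197]
tcp_rot: [0.983, 0.184, 0.0, -0.0]
ft_force: [0.1, 0.8, -0.5]
grip_width: 0.0088
grip_force: 0.0
t 15.5 tcp [0.4267 0.3016 0.2197] yaw 0.371 tilt -1.000 grip 0.0088 0.0 q6 1.79 F [ 0.1  0.8 -0.5]
spin -0.004  x 9.99 y 25.57 z -0.03
cover top 0
cover side 0
cover both 0
top 0.67 [[0.398  0.2747 0.0008]
 [0.4262 0.2999 0.0043]
 [0.4543 0.3305 0.029 ]]
((0.4265592396259308, 0.3028178811073303), (0.060227170586586, 0.060195859521627426), 64.3675308227539)
side 0.88 [[0.3974 0.2772 0.0031]
 [0.4241 0.3088 0.0062]
 [0.4568 0.333  0.0306]]
((0.4272368252277374, 0.3040674328804016), (0.0635589137673378, 0.06349805742502213), 62.816287994384766)
```

View pics/v4.png

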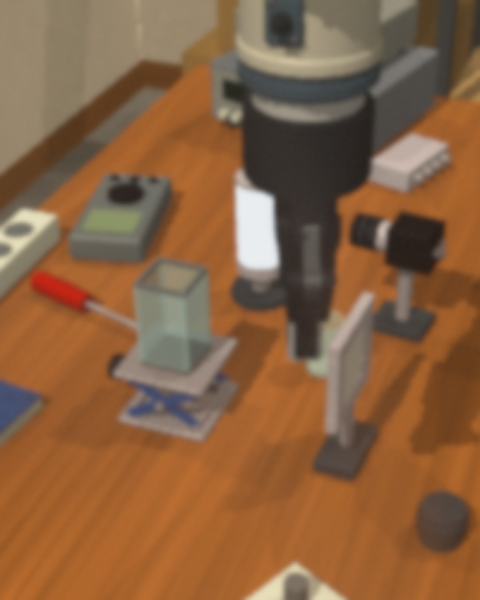

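```bash
python3 -m creep '[{"x":0,"y":0,"z":4,"spin":0.14,"hand":0.4},{"x":0,"y":0,"z":4,"spin":0.14,"hand":0.4},{"x":0,"y":0,"z":4,"spin":0.14,"hand":0.4},{"x":0,"y":0,"z":3,"spin":0,"hand":0.4},{"x":0,"y":0,"z":2.5,"spin":0,"hand":0.4},{"x":0,"y":-0.1,"z":2,"spin":0,"hand":0.4},{"x":0,"y":0,"z":0.8,"spin":0,"hand":0.4},{"x":0,"y":0,"z":0.3,"spin":0,"hand":0.4},{"x":0,"y":0,"z":0,"spin":0,"hand":0.4},{"x":0,"y":0,"z":0,"spin":0,"hand":0.28},{"x":0,"y":0,"z":0,"spin":0,"hand":0.28},{"x":0,"y":0,"z":0,"spin":0,"hand":0.28},{"x":0,"y":0,"z":0,"spin":0,"hand":0.28}]'; python3 g.py .4266 .3025 .012 -.042; python3 c.py side pics/v5.png 270 200 390 340
```

```text
time_s: 17.0
eef_pos: [0.4271, 0.3029, 0.0137]
tcp_rot: [1.0, -0.023, 0.0, -0.0]
ft_force: [0.0, -0.1, -0.4]
grip_width: 0.0238
grip_force: 0.0
t 17.0 tcp [0.4271 0.3029 0.0137] yaw -0.045 tilt -1.000 grip 0.0238 0.0 q6 2.21 F [ 0.  -0.1 -0.4]
spin -0.003  x -0.05 y 0.04 z 0.17
```

View pics/v5.png

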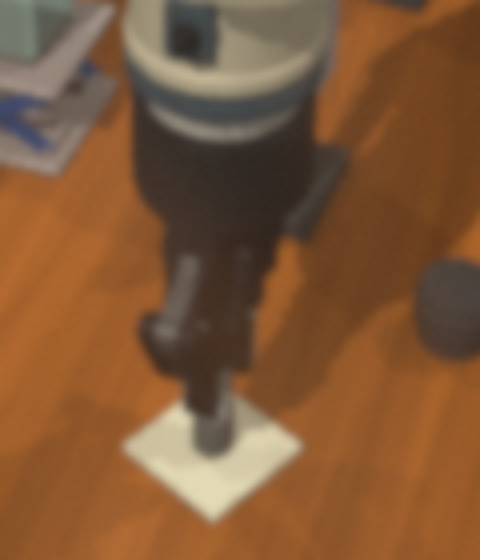

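```bash
python3 - <<'E'
from h import *
p=vision.get_image('side'); f,cx,cy=K(p)
for q in [(.4271,.3149,.0137),(.4271,.3149,.03),(.4271,.3149,.045),(.4266,.3128,.005),(.4266,.3028,.03)]: print(q,np.array(proj(p,q)).round(1), 'in crop',((np.array(proj(p,q))-[270,200])*4).round())
C=cloud(p); m=(np.hypot(C[:,0]-.427,C[:,1]-.303)<.05)&(C[:,2]>.012)&(C[:,2]<.1)
for z in np.arange(.012,.1,.006):
    k=C[m&(C[:,2]>z)&(C[:,2]<=z+.006)]
    if len(k): print(round(z,3),len(k),k[:,:2].min(0).round(3),k[:,:2].max(0).round(3))
E
```

```text
(0.4271, 0.3149, 0.0137) [321.  312.4] in crop [204. 450.]
(0.4271, 0.3149, 0.03) [321.1 306.4] in crop [204. 426.]
(0.4271, 0.3149, 0.045) [321.2 300.8] in crop [205. 403.]
(0.4266, 0.3128, 0.005) [321.6 314.8] in crop [206. 459.]
(0.4266, 0.3028, 0.03) [323.4 301.7] in crop [214. 407.]
0.012 25 [0.417 0.304] [0.433 0.312]
0.018 20 [0.417 0.303] [0.433 0.313]
0.024 23 [0.417 0.301] [0.433 0.313]
0.03 8 [0.418 0.303] [0.43  0.313]
0.042 9 [0.414 0.288] [0.424 0.321]
0.048 27 [0.413 0.287] [0.432 0.327]
0.054 42 [0.413 0.288] [0.433 0.329]
0.06 44 [0.413 0.288] [0.434 0.329]
0.066 42 [0.413 0.288] [0.433 0.329]
0.072 14 [0.413 0.283] [0.417 0.321]
0.078 9 [0.413 0.285] [0.418 0.323]
0.084 18 [0.411 0.265] [0.416 0.328]
0.09 45 [0.41 0.26] [0.437 0.348]
0.096 37 [0.41 0.26] [0.438 0.349]
```

```bash
python3 -m creep '[{"x":0,"y":0,"z":0,"spin":0,"hand":0.6},{"x":0,"y":0,"z":0,"spin":0,"hand":0.6},{"x":0,"y":0,"z":0,"spin":0,"hand":0.6},{"x":0,"y":0,"z":0.8,"spin":0,"hand":0.6},{"x":0,"y":0,"z":0.8,"spin":0,"hand":0.6},{"x":0,"y":0,"z":0.5,"spin":0,"hand":0.6},{"x":0,"y":0,"z":0.3,"spin":0,"hand":0.6},{"x":0,"y":0,"z":0,"spin":0,"hand":0.6},{"x":0,"y":0,"z":0,"spin":0,"hand":0.6}]'; python3 g.py; python3 - <<'E'
from h import *
p=vision.get_image('side'); C=cloud(p); m=(np.hypot(C[:,0]-.427,C[:,1]-.303)<.05)&(C[:,2]>.009)&(C[:,2]<.06)
for z in np.arange(.009,.06,.006):
    k=C[m&(C[:,2]>z)&(C[:,2]<=z+.006)]
    if len(k): print(round(z,3),len(k),k[:,:2].min(0).round(3),k[:,:2].max(0).round(3))
E
```

```text
time_s: 18.0
eef_pos: [0.4268, 0.3027, -0.0109]
tcp_rot: [1.0, -0.023, -0.0, 0.0]
ft_force: [-0.2, -0.4, 0.7]
grip_width: 0.0508
grip_force: 0.0
t 18.0 tcp [ 0.4268  0.3027 -0.0109] yaw -0.045 tilt -1.000 grip 0.0508 0.0 q6 2.21 F [-0.2 -0.4  0.7]
0.009 6 [0.417 0.303] [0.419 0.309]
0.015 6 [0.417 0.303] [0.419 0.31 ]
0.021 25 [0.413 0.274] [0.436 0.335]
0.027 45 [0.412 0.27 ] [0.437 0.34 ]
0.033 49 [0.412 0.27 ] [0.437 0.342]
0.039 43 [0.412 0.27 ] [0.436 0.342]
0.045 34 [0.412 0.272] [0.432 0.342]
0.051 18 [0.412 0.272] [0.42  0.334]
0.057 13 [0.413 0.271] [0.419 0.335]
```

```bash
python3 -m creep '[{"x":0,"y":0,"z":0.4,"spin":0,"hand":0.5},{"x":0,"y":0,"z":0,"spin":0,"hand":0.3},{"x":0,"y":0,"z":0,"spin":0,"hand":0.15},{"x":0,"y":0,"z":0,"spin":0,"hand":0.15},{"x":0,"y":0,"z":0,"spin":0,"hand":0.15},{"x":0,"y":0,"z":0,"spin":0,"hand":0.15},{"x":0,"y":0,"z":0,"spin":0,"hand":0.15},{"x":0,"y":0,"z":0,"spin":0,"hand":0.15}]' 30;python3 g.py
```

```text
time_s: 18.85
eef_pos: [0.4268, 0.3027, -0.0147]
tcp_rot: [1.0, -0.023, 0.0, -0.0]
ft_force: [0.5, -0.3, 0.3]
grip_width: 0.0183
grip_force: 29.3
t 18.9 tcp [ 0.4268  0.3027 -0.0147] yaw -0.045 tilt -1.000 grip 0.0183 29.3 q6 2.21 F [ 0.5 -0.3  0.3]
```

```bash
python3 -m creep '[{"x":0,"y":0,"z":-0.3,"spin":0,"hand":0.15},{"x":0,"y":0,"z":-1,"spin":0,"hand":0.15},{"x":0,"y":0,"z":-2.5,"spin":0,"hand":0.15},{"x":0,"y":0,"z":-4,"spin":0,"hand":0.15},{"x":0,"y":0,"z":-4,"spin":0,"hand":0.15},{"x":0,"y":0,"z":-4,"spin":0,"hand":0.15},{"x":0,"y":0,"z":-4,"spin":0,"hand":0.15},{"x":0,"y":0,"z":-1,"spin":-0.14,"hand":0.15},{"x":0,"y":0,"z":0,"spin":-0.14,"hand":0.15},{"x":0,"y":0,"z":0,"spin":-0.137,"hand":0.15},{"x":0,"y":0,"z":0,"spin":0,"hand":0.15},{"x":0,"y":0,"z":0,"spin":0,"hand":0.15}]'; python3 g.py .6133 .1003 .18 .372
python3 - <<'E'
from b import *
P=fit(['cover'],{'cover':((.4268,.3027),.06,.195,.219)})
for c,p in P:
    m=finder.trace(p,'cover')
    if m:
        X=np.array([onplane(p,q,.212)[:2] for q in np.argwhere(m[0]['region'])[:,::-1]]); print(c,cv2.minAreaRect(X.astype(np.float32)))
E
```

```text
time_s: 20.05
eef_pos: [0.4267, 0.3026, 0.1936]
tcp_rot: [0.983, 0.183, 0.0, -0.0]
ft_force: [0.2, 0.5, -1.5]
grip_width: 0.0184
grip_force: 29.4
t 20.1 tcp [0.4267 0.3026 0.1936] yaw 0.368 tilt -1.000 grip 0.0184 29.4 q6 1.80 F [ 0.2  0.5 -1.5]
spin -0.004  x 10.03 y 25.63 z 1.36
cover top 343 ctr [0.4275 0.3027] size [0.0601 0.0595] ang 1.523 z 0.2124 lohi [0.3971 0.2717] [0.4574 0.3341]
cover side 756 ctr [0.4271 0.304 ] size [0.063  0.0608] ang 1.518 z 0.214 lohi [0.3955 0.2716] [0.4574 0.3361]
cover both 1099 ctr [0.4271 0.304 ] size [0.063  0.0608] ang 1.518 z 0.2137 lohi [0.3955 0.2716] [0.4574 0.3361]
top ((0.4251258373260498, 0.3014962077140808), (0.05652766674757004, 0.06024067476391792), 0.2425745129585266)
side ((0.42727038264274597, 0.30358195304870605), (0.06359796226024628, 0.059907447546720505), 87.47418212890625)
```

```bash
python3 -m creep '[{"x":0.4,"y":1,"z":0,"spin":0,"hand":0.15},{"x":0.8,"y":2,"z":0,"spin":0,"hand":0.15},{"x":0.8,"y":2,"z":0,"spin":0,"hand":0.15},{"x":0.8,"y":2,"z":0,"spin":0,"hand":0.15},{"x":0.8,"y":2,"z":0,"spin":0,"hand":0.15},{"x":0.8,"y":2,"z":0,"spin":0,"hand":0.15},{"x":0.8,"y":2,"z":0,"spin":0,"hand":0.15},{"x":0.8,"y":2,"z":0,"spin":0,"hand":0.15},{"x":0.8,"y":2,"z":0,"spin":0,"hand":0.15},{"x":0.8,"y":2,"z":0,"spin":0,"hand":0.15},{"x":0.8,"y":2,"z":0,"spin":0,"hand":0.15},{"x":0.8,"y":2,"z":0,"spin":0,"hand":0.15},{"x":0.5,"y":1.5,"z":0,"spin":0,"hand":0.15},{"x":0.33,"y":1.1,"z":0,"spin":0,"hand":0.15},{"x":0,"y":0,"z":1,"spin":0,"hand":0.15},{"x":0,"y":0,"z":1,"spin":0,"hand":0.15},{"x":0,"y":0,"z":1,"spin":0,"hand":0.15},{"x":0,"y":0,"z":0.6,"spin":0,"hand":0.15},{"x":0,"y":0,"z":0,"spin":0,"hand":0.15},{"x":0,"y":0,"z":0,"spin":0,"hand":0.15}]'; python3 g.py .6133 .1003 .137 .372
python3 - <<'E'
from b import *
P=fit(['cover','cell'],{'cover':((.6133,.1003),.06,.165,.185),'cell':((.6133,.1003),.06,.138,.155)})
E
```

```text
time_s: 22.25
eef_pos: [0.6131, 0.101, 0.1571]
tcp_rot: [0.983, 0.185, -0.0, -0.0]
ft_force: [-0.6, -0.9, -0.3]
grip_width: 0.0182
grip_force: 29.4
t 22.2 tcp [0.6131 0.101  0.1571] yaw 0.372 tilt -1.000 grip 0.0182 29.4 q6 1.34 F [-0.6 -0.9 -0.3]
spin 0.000  x -0.01 y 0.07 z 2.01
cover top 0
cover side 390 ctr [0.6131 0.1025] size [0.061  0.0613] ang 1.524 z 0.1782 lohi [0.5823 0.0726] [0.6445 0.1341]
cover both 390 ctr [0.6131 0.1025] size [0.061  0.0613] ang 1.524 z 0.1782 lohi [0.5823 0.0726] [0.6445 0.1341]
cell top 0
cell side 262 ctr [0.6128 0.1012] size [0.053  0.0509] ang 1.53 z 0.1465 lohi [0.5866 0.0756] [0.6391 0.1282]
cell both 262 ctr [0.6128 0.1012] size [0.053  0.0509] ang 1.53 z 0.1465 lohi [0.5866 0.0756] [0.6391 0.1282]
```

```bash
python3 -m creep '[{"x":0,"y":0.08,"z":0.8,"spin":0,"hand":0.15},{"x":0,"y":0,"z":0.8,"spin":0,"hand":0.15},{"x":0,"y":0,"z":0.3,"spin":0,"hand":0.15},{"x":0,"y":0,"z":0.1,"spin":0,"hand":0.15},{"x":0,"y":0,"z":0,"spin":0,"hand":0.15},{"x":0,"y":0,"z":0,"spin":0,"hand":0.15}]';python3 -m creep '[{"x":0,"y":0,"z":0.07,"spin":0,"hand":0.15},{"x":0,"y":0,"z":0,"spin":0,"hand":0.15},{"x":0,"y":0,"z":0,"spin":0,"hand":0.15}]'; python3 -m creep '[{"x":0,"y":0,"z":0.06,"spin":0,"hand":0.15},{"x":0,"y":0,"z":0,"spin":0,"hand":0.15},{"x":0,"y":0,"z":0,"spin":0,"hand":0.15}]'
```

```text
time_s: 22.95
eef_pos: [0.6138, 0.0999, 0.1374]
tcp_rot: [0.983, 0.185, 0.0, 0.0]
ft_force: [0.8, -0.1, -0.6]
grip_width: 0.0185
grip_force: 29.4
time_s: 23.25
eef_pos: [0.6137, 0.0999, 0.1367]
tcp_rot: [0.983, 0.185, 0.0, -0.0]
ft_force: [0.4, 0.2, -0.8]
grip_width: 0.0187
grip_force: 29.4
time_s: 23.55
eef_pos: [0.6136, 0.0999, 0.1359]
tcp_rot: [0.983, 0.185, 0.0, 0.0]
ft_force: [-0.2, -0.3, -0.6]
grip_width: 0.0186
grip_force: 29.4
```

```bash
python3 -m creep '[{"x":0,"y":0,"z":0.06,"spin":0,"hand":0.15},{"x":0,"y":0,"z":0,"spin":0,"hand":0.15},{"x":0,"y":0,"z":0,"spin":0,"hand":0.15}]';python3 -m creep '[{"x":0,"y":0,"z":0.03,"spin":0,"hand":0.15},{"x":0,"y":0,"z":0,"spin":0,"hand":0.15},{"x":0,"y":0,"z":0,"spin":0,"hand":0.15}]'
```

```text
time_s: 23.85
eef_pos: [0.6136, 0.0999, 0.1353]
tcp_rot: [0.983, 0.185, 0.0, -0.0]
ft_force: [0.6, 0.4, -0.4]
grip_width: 0.0188
grip_force: 29.4
time_s: 24.15
eef_pos: [0.6137, 0.0999, 0.1353]
tcp_rot: [0.983, 0.185, 0.0, -0.0]
ft_force: [-1.2, -0.5, 4.0]
grip_width: 0.0186
grip_force: 29.6
```

```bash
python3 -m creep '[{"x":0,"y":0,"z":0,"spin":0,"hand":0.27},{"x":0,"y":0,"z":0,"spin":0,"hand":0.4},{"x":0,"y":0,"z":0,"spin":0,"hand":0.6},{"x":0,"y":0,"z":0,"spin":0,"hand":0.6},{"x":0,"y":0,"z":-0.5,"spin":0,"hand":0.6},{"x":0,"y":0,"z":-1.5,"spin":0,"hand":0.6},{"x":0,"y":0,"z":-3,"spin":0,"hand":0.6},{"x":0,"y":0,"z":-3,"spin":0,"hand":0.6},{"x":-3,"y":0,"z":-1,"spin":0,"hand":0.6},{"x":-4,"y":0,"z":0,"spin":0,"hand":0.6},{"x":-4,"y":0,"z":0,"spin":0,"hand":0.6},{"x":-4,"y":0,"z":0,"spin":0,"hand":0.6}]'; python3 -m creep '[{"x":0,"y":0,"z":0,"spin":-0.143,"hand":0.6},{"x":0,"y":0,"z":0,"spin":-0.143,"hand":0.6},{"x":0,"y":0,"z":0,"spin":-0.143,"hand":0.6},{"x":0,"y":0,"z":0,"spin":-0.143,"hand":0.6},{"x":0,"y":0,"z":0,"spin":-0.143,"hand":0.6},{"x":0,"y":0,"z":0,"spin":-0.143,"hand":0.6},{"x":0,"y":0,"z":0,"spin":-0.143,"hand":0.6},{"x":0,"y":0,"z":0,"spin":-0.143,"hand":0.6},{"x":0,"y":0,"z":0,"spin":0,"hand":0.6},{"x":0,"y":0,"z":0,"spin":0,"hand":0.6}]'
python3 g.py .4398 .117 .15 1.516
python3 - <<'E'
from b import *
P=fit(['cover','cell','diffuser','camera'],{'cover':((.6133,.1003),.06,.147,.162),'cell':((.6133,.1003),.06,.14,.146)})
cv2.imwrite('pics/v6.png',cv2.resize(P[1][1]['img'][100:280,220:400],None,fx=3,fy=3))
E
```

```text
time_s: 25.35
eef_pos: [0.4728, 0.045, 0.2263]
tcp_rot: [0.983, 0.185, 0.001, 0.0]
ft_force: [-0.7, -1.6, 0.6]
grip_width: 0.0512
grip_force: 0.0
time_s: 26.35
eef_pos: [0.4741, 0.0454, 0.2259]
tcp_rot: [0.728, 0.686, 0.0, 0.0]
ft_force: [0.4, -0.5, -0.5]
grip_width: 0.0515
grip_force: 0.0
t 26.4 tcp [0.4741 0.0454 0.2259] yaw 1.512 tilt -1.000 grip 0.0515 0.0 q6 0.13 F [ 0.4 -0.5 -0.5]
spin -0.004  x 6.96 y -3.82 z 7.59
cover top 204 ctr [0.6344 0.1001] size [0.0221 0.0588] ang 0.06 z 0.1543 lohi [0.6218 0.0708] [0.6444 0.1301]
cover side 402 ctr [0.6132 0.1012] size [0.064  0.0612] ang 1.511 z 0.156 lohi [0.5813 0.0698] [0.6453 0.133 ]
cover both 606 ctr [0.6132 0.1013] size [0.0628 0.0624] ang 1.535 z 0.1555 lohi [0.5813 0.0698] [0.6453 0.133 ]
cell top 0
cell side 80 ctr [0.6011 0.1138] size [0.0682 0.0361] ang 0.738 z 0.1427 lohi [0.5872 0.0775] [0.6385 0.1289]
cell both 80 ctr [0.6011 0.1138] size [0.0682 0.0361] ang 0.738 z 0.1427 lohi [0.5872 0.0775] [0.6385 0.1289]
diffuser top 178 ctr [0.4406 0.1185] size [0.0866 0.0101] ang 1.511 z 0.1493 lohi [0.4336 0.0753] [0.4466 0.1618]
diffuser side 232 ctr [0.4395 0.1178] size [0.0918 0.0115] ang 1.513 z 0.1505 lohi [0.432  0.0717] [0.4473 0.1635]
diffuser both 410 ctr [0.4396 0.1178] size [0.0918 0.0117] ang 1.507 z 0.1498 lohi [0.432  0.0717] [0.4473 0.1635]
camera top 587 ctr [ 0.4541 -0.1062] size [0.0439 0.0918] ang 1.45 z 0.1256 lohi [ 0.4077 -0.1261] [ 0.5009 -0.0798]
camera side 355 ctr [ 0.4524 -0.1036] size [0.049  0.0931] ang 1.488 z 0.1269 lohi [ 0.4052 -0.1273] [ 0.4991 -0.0776]
camera both 942 ctr [ 0.4532 -0.1037] size [0.049  0.0946] ang 1.488 z 0.1258 lohi [ 0.4052 -0.1273] [ 0.5009 -0.0776]
```

View pics/v6.png

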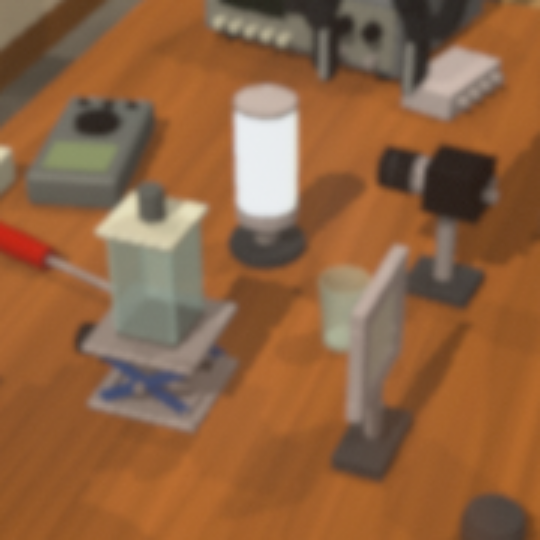

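```bash
python3 -m creep '[{"x":3,"y":-1.9,"z":0,"spin":0,"hand":0.6},{"x":3,"y":-1.5,"z":0,"spin":0,"hand":0.6},{"x":1.04,"y":-0.42,"z":0,"spin":-0.002,"hand":0.6},{"x":0,"y":0,"z":2,"spin":0,"hand":0.6},{"x":0,"y":0,"z":2,"spin":0,"hand":0.6},{"x":0,"y":0,"z":2,"spin":0,"hand":0.6},{"x":0,"y":0,"z":1,"spin":0,"hand":0.6},{"x":0,"y":0,"z":0,"spin":0,"hand":0.6},{"x":0,"y":0,"z":0,"spin":0,"hand":0.6}]'; python3 g.py .44 .1178 .11 1.514
```

```text
time_s: 27.35
eef_pos: [0.4401, 0.1177, 0.1555]
tcp_rot: [0.726, 0.688, 0.0, 0.0]
ft_force: [0.1, 0.5, -0.4]
grip_width: 0.0512
grip_force: 0.0
t 27.4 tcp [0.4401 0.1177 0.1555] yaw 1.517 tilt -1.000 grip 0.0512 0.0 q6 0.29 F [ 0.1  0.5 -0.4]
spin 0.003  x 0.01 y -0.01 z 4.55
```

```bash
python3 -m creep '[{"x":0,"y":0,"z":1.5,"spin":0,"hand":0.6},{"x":0,"y":0,"z":1.5,"spin":0,"hand":0.6},{"x":0,"y":0,"z":1,"spin":0,"hand":0.6},{"x":0,"y":0,"z":0.55,"spin":0,"hand":0.6},{"x":0,"y":0,"z":0,"spin":0,"hand":0.6},{"x":0,"y":0,"z":0,"spin":0,"hand":0.3},{"x":0,"y":0,"z":0,"spin":0,"hand":0.15},{"x":0,"y":0,"z":0,"spin":0,"hand":0.05},{"x":0,"y":0,"z":0,"spin":0,"hand":0},{"x":0,"y":0,"z":0,"spin":0,"hand":0},{"x":0,"y":0,"z":0,"spin":0,"hand":0},{"x":0,"y":0,"z":0,"spin":0,"hand":0},{"x":0,"y":0,"z":0,"spin":0,"hand":0}]' 50; python3 g.py
```

```text
time_s: 28.65
eef_pos: [0.4404, 0.118, 0.1101]
tcp_rot: [0.726, 0.688, 0.001, 0.0]
ft_force: [1.0, -0.7, 6.1]
grip_width: 0.0087
grip_force: 51.0
t 28.6 tcp [0.4404 0.118  0.1101] yaw 1.518 tilt -1.000 grip 0.0087 51.0 q6 0.29 F [ 1.  -0.7  6.1]
```

```bash
python3 -m creep '[{"x":0,"y":0,"z":-0.5,"spin":0,"hand":0},{"x":0,"y":0,"z":-1.5,"spin":0,"hand":0},{"x":0,"y":0,"z":-2.5,"spin":0,"hand":0},{"x":0,"y":0,"z":-2.5,"spin":0,"hand":0},{"x":0,"y":0,"z":-2,"spin":0,"hand":0},{"x":-1,"y":0,"z":-1,"spin":0,"hand":0},{"x":-2.5,"y":0,"z":0,"spin":0,"hand":0},{"x":-3,"y":0,"z":0,"spin":0,"hand":0},{"x":-3,"y":0,"z":0,"spin":0,"hand":0},{"x":-2.5,"y":0,"z":0,"spin":0,"hand":0},{"x":-1,"y":0,"z":0,"spin":0,"hand":0}]'; python3 -m creep '[{"x":0,"y":0,"z":0,"spin":0.1,"hand":0},{"x":0,"y":0,"z":0,"spin":0.14,"hand":0},{"x":0,"y":0,"z":0,"spin":0.14,"hand":0},{"x":0,"y":0,"z":0,"spin":0.14,"hand":0},{"x":0,"y":0,"z":0,"spin":0.14,"hand":0},{"x":0,"y":0,"z":0,"spin":0.14,"hand":0},{"x":0,"y":0,"z":0,"spin":0.14,"hand":0},{"x":0,"y":0,"z":0,"spin":0.14,"hand":0},{"x":0,"y":0,"z":0,"spin":0.14,"hand":0},{"x":0,"y":0,"z":0,"spin":0.14,"hand":0},{"x":0,"y":0,"z":0,"spin":0.14,"hand":0},{"x":0,"y":0,"z":0,"spin":0.061,"hand":0},{"x":0,"y":0,"z":0,"spin":0,"hand":0},{"x":0,"y":0,"z":0,"spin":0,"hand":0}]'; python3 g.py .6086 -.012 .205 -.043
```

```text
time_s: 29.75
eef_pos: [0.4312, -0.0141, 0.2087]
tcp_rot: [0.726, 0.687, -0.001, -0.001]
ft_force: [-0.4, 0.6, -4.1]
grip_width: 0.0084
grip_force: 49.8
time_s: 31.15
eef_pos: [0.4322, -0.012, 0.2091]
tcp_rot: [1.0, -0.021, -0.001, -0.0]
ft_force: [0.4, 0.3, -3.5]
grip_width: 0.0086
grip_force: 49.8
t 31.1 tcp [ 0.4322 -0.012   0.2091] yaw -0.041 tilt -1.000 grip 0.0086 49.8 q6 1.56 F [ 0.4  0.3 -3.5]
spin 0.002  x 17.62 y -0.76 z 0.41
```

```bash
python3 -m creep '[{"x":1,"y":-0.06,"z":0,"spin":0.002,"hand":0},{"x":2,"y":-0.1,"z":0,"spin":0,"hand":0},{"x":3,"y":-0.1,"z":0,"spin":0,"hand":0},{"x":3,"y":-0.1,"z":0,"spin":0,"hand":0},{"x":3,"y":-0.1,"z":0,"spin":0,"hand":0},{"x":3,"y":-0.1,"z":0,"spin":0,"hand":0},{"x":1.62,"y":-0.1,"z":0,"spin":0,"hand":0},{"x":1,"y":-0.1,"z":0.4,"spin":0,"hand":0},{"x":0,"y":0,"z":1.5,"spin":0,"hand":0},{"x":0,"y":0,"z":2,"spin":0,"hand":0},{"x":0,"y":0,"z":2,"spin":0,"hand":0},{"x":0,"y":0,"z":1.5,"spin":0,"hand":0},{"x":0,"y":0,"z":1,"spin":0,"hand":0},{"x":0,"y":0,"z":0,"spin":0,"hand":0},{"x":0,"y":0,"z":0,"spin":0,"hand":0}]'; python3 g.py .6086 -.012 .11 -.043; python3 - <<'E'
from b import *
P=fit(['diffuser'],{'diffuser':((.6086,-.012),.065,.06,.18)})
cv2.imwrite('pics/v7.png',cv2.resize(P[1][1]['img'][80:270,220:400],None,fx=3,fy=3))
E
```

```text
time_s: 32.65
eef_pos: [0.6092, -0.0124, 0.1257]
tcp_rot: [1.0, -0.023, 0.0, 0.0]
ft_force: [0.9, 0.8, -2.7]
grip_width: 0.0085
grip_force: 49.8
t 32.6 tcp [ 0.6092 -0.0124  0.1257] yaw -0.045 tilt -1.000 grip 0.0085 49.8 q6 1.58 F [ 0.9  0.8 -2.7]
spin -0.002  x -0.06 y -0.04 z 1.57
diffuser top 0
diffuser side 1186 ctr [ 0.6064 -0.007 ] size [0.0921 0.0255] ang 0.001 z 0.129 lohi [ 0.5604 -0.0197] [0.6525 0.0058]
diffuser both 1186 ctr [ 0.6064 -0.007 ] size [0.0921 0.0255] ang 0.001 z 0.129 lohi [ 0.5604 -0.0197] [0.6525 0.0058]
```

View pics/v7.png

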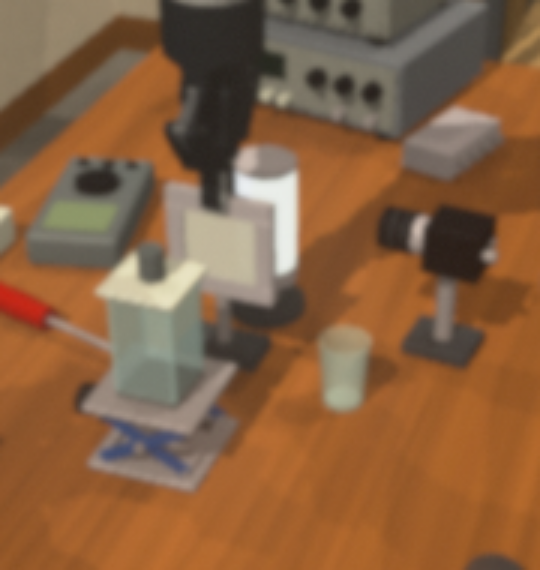

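```bash
python3 -m creep '[{"x":0.07,"y":0,"z":0.8,"spin":0,"hand":0},{"x":0,"y":0,"z":0.5,"spin":0,"hand":0},{"x":0,"y":0,"z":0.15,"spin":0,"hand":0},{"x":0,"y":0,"z":0,"spin":0,"hand":0},{"x":0,"y":0,"z":0,"spin":0,"hand":0}]'; python3 -m creep '[{"x":0,"y":0,"z":0.08,"spin":0,"hand":0},{"x":0,"y":0,"z":0,"spin":0,"hand":0},{"x":0,"y":0,"z":0,"spin":0,"hand":0}]'; python3 -m creep '[{"x":0,"y":0,"z":0.06,"spin":0,"hand":0},{"x":0,"y":0,"z":0,"spin":0,"hand":0},{"x":0,"y":0,"z":0,"spin":0,"hand":0}]'
```

```text
time_s: 33.25
eef_pos: [0.6098, -0.0124, 0.111]
tcp_rot: [1.0, -0.023, 0.0, -0.0]
ft_force: [-0.4, -0.2, -3.4]
grip_width: 0.0086
grip_force: 49.8
time_s: 33.55
eef_pos: [0.6098, -0.0124, 0.1103]
tcp_rot: [1.0, -0.023, 0.0, 0.0]
ft_force: [0.1, 0.2, -1.8]
grip_width: 0.0086
grip_force: 49.8
time_s: 33.85
eef_pos: [0.61, -0.0125, 0.1101]
tcp_rot: [1.0, -0.023, 0.0, 0.0]
ft_force: [-1.6, -0.8, 1.6]
grip_width: 0.0088
grip_force: 50.5
```

```bash
python3 -m creep '[{"x":0,"y":0,"z":0,"spin":0,"hand":0.15},{"x":0,"y":0,"z":0,"spin":0,"hand":0.3},{"x":0,"y":0,"z":0,"spin":0,"hand":0.5},{"x":0,"y":0,"z":0,"spin":0,"hand":0.5},{"x":0,"y":0,"z":-1,"spin":0,"hand":0.5},{"x":0,"y":0,"z":-2,"spin":0,"hand":0.5},{"x":0,"y":0,"z":-3,"spin":0,"hand":0.5},{"x":0,"y":0,"z":-3.5,"spin":0,"hand":0.5},{"x":0,"y":0,"z":-3,"spin":0,"hand":0.5},{"x":-3,"y":0,"z":0,"spin":0,"hand":1},{"x":-4,"y":0,"z":0,"spin":0,"hand":1},{"x":-4,"y":0,"z":0,"spin":0,"hand":1},{"x":-4,"y":0,"z":0,"spin":0,"hand":1},{"x":-2,"y":0,"z":0,"spin":0,"hand":1}]' >/dev/null; python3 -m creep '[{"x":0,"y":0,"z":0,"spin":-0.14,"hand":1},{"x":0,"y":0,"z":0,"spin":-0.14,"hand":1},{"x":0,"y":0,"z":0,"spin":-0.14,"hand":1},{"x":0,"y":0,"z":0,"spin":-0.14,"hand":1},{"x":0,"y":0,"z":0,"spin":-0.14,"hand":1},{"x":0,"y":0,"z":0,"spin":-0.14,"hand":1},{"x":0,"y":0,"z":0,"spin":-0.14,"hand":1},{"x":0,"y":0,"z":0,"spin":-0.14,"hand":1},{"x":0,"y":0,"z":0,"spin":-0.14,"hand":1},{"x":0,"y":0,"z":0,"spin":-0.14,"hand":1},{"x":0,"y":0,"z":0,"spin":-0.14,"hand":1},{"x":0,"y":0,"z":0,"spin":-0.14,"hand":1},{"x":0,"y":0,"z":0,"spin":-0.14,"hand":1},{"x":0,"y":0,"z":0,"spin":-0.14,"hand":1},{"x":0,"y":0,"z":0,"spin":-0.14,"hand":1},{"x":0,"y":0,"z":0,"spin":-0.14,"hand":1},{"x":0,"y":0,"z":0,"spin":-0.14,"hand":1},{"x":0,"y":0,"z":0,"spin":-0.14,"hand":1},{"x":0,"y":0,"z":0,"spin":-0.14,"hand":1},{"x":0,"y":0,"z":0,"spin":-0.14,"hand":1}]'  >/dev/null; python3 -m creep '[{"x":0,"y":0,"z":0,"spin":-0.14,"hand":1},{"x":0,"y":0,"z":0,"spin":-0.125,"hand":1},{"x":0,"y":0,"z":0,"spin":0,"hand":1},{"x":0,"y":0,"z":0,"spin":0,"hand":1}]'; python3 g.py .4327 -.1033 .17 3.02
python3 - <<'E'
from b import *
P=fit(['diffuser','lamp','cover','beaker'],{'diffuser':((.6086,-.012),.065,.136,.16),'cover':((.6133,.1003),.06,.147,.162)})
fit(['diffuser'],{'diffuser':((.6086,-.012),.065,.06,.076)})
E
```

```text
time_s: 37.65
eef_pos: [0.44, -0.0047, 0.2351]
tcp_rot: [0.063, 0.998, 0.0, 0.0]
ft_force: [-0.1, -0.1, -0.5]
grip_width: 0.0854
grip_force: 0.0
t 37.6 tcp [ 0.44   -0.0047  0.2351] yaw 3.016 tilt -1.000 grip 0.0854 0.0 q6 -1.48 F [-0.1 -0.1 -0.5]
spin -0.004  x -0.47 y -9.87 z 6.51
diffuser top 166 ctr [ 0.6073 -0.0135] size [0.01   0.0884] ang 1.525 z 0.1492 lohi [ 0.5633 -0.0198] [ 0.6516 -0.0065]
diffuser side 280 ctr [ 0.6055 -0.0138] size [0.018 0.089] ang 1.498 z 0.1468 lohi [ 0.5612 -0.024 ] [ 0.6502 -0.0024]
diffuser both 446 ctr [ 0.6063 -0.0139] size [0.018  0.0905] ang 1.498 z 0.1488 lohi [ 0.5612 -0.024 ] [ 0.6516 -0.0024]
lamp top 414 ctr [ 0.6048 -0.1126] size [0.0527 0.0516] ang 0.019 z 0.1494 lohi [ 0.5784 -0.1383] [ 0.6312 -0.0867]
lamp side 232 ctr [ 0.6045 -0.1114] size [0.0527 0.0526] ang 0.726 z 0.1511 lohi [ 0.5775 -0.1393] [ 0.6282 -0.0824]
lamp both 646 ctr [ 0.6043 -0.1116] size [0.0533 0.0527] ang 0.726 z 0.1497 lohi [ 0.5775 -0.1393] [ 0.6312 -0.0824]
cover top 585 ctr [0.6145 0.1006] size [0.0601 0.0602] ang 1.532 z 0.1544 lohi [0.584  0.0704] [0.6447 0.1309]
cover side 407 ctr [0.6134 0.1009] size [0.0619 0.0601] ang 1.52 z 0.156 lohi [0.5824 0.0708] [0.6446 0.1325]
cover both 992 ctr [0.6138 0.1013] size [0.0614 0.0614] ang 1.541 z 0.1551 lohi [0.5824 0.0704] [0.6447 0.1325]
beaker top 0
beaker side 148 ctr [ 0.4985 -0.0023] size [0.0401 0.0438] ang 0.763 z 0.0567 lohi [ 0.4772 -0.025 ] [0.5177 0.0199]
beaker both 148 ctr [ 0.4985 -0.0023] size [0.0401 0.0438] ang 0.763 z 0.0567 lohi [ 0.4772 -0.025 ] [0.5177 0.0199]
diffuser top 3
diffuser side 134 ctr [ 0.5939 -0.0111] size [0.0654 0.0135] ang 0.009 z 0.0688 lohi [ 0.5612 -0.0181] [ 0.6266 -0.0046]
diffuser both 137 ctr [ 0.5939 -0.0117] size [0.0136 0.0655] ang 1.559 z 0.0687 lohi [ 0.5612 -0.0186] [ 0.6266 -0.0046]
```

```bash
python3 -m creep '[{"x":-0.1,"y":-2,"z":0,"spin":0,"hand":1},{"x":-0.2,"y":-3,"z":0,"spin":0,"hand":1},{"x":-0.1,"y":-3,"z":0,"spin":0,"hand":1},{"x":-0.07,"y":-1.87,"z":0,"spin":-0.003,"hand":1},{"x":0,"y":0,"z":2,"spin":0,"hand":1},{"x":0,"y":0,"z":3,"spin":0,"hand":1},{"x":0,"y":0,"z":3,"spin":0,"hand":1},{"x":0,"y":0,"z":1,"spin":0,"hand":1},{"x":0,"y":0,"z":0,"spin":0,"hand":1},{"x":0,"y":0,"z":0,"spin":0,"hand":1}]'; python3 g.py .4327 -.1033 .064 3.02; python3 c.py side pics/v8.png 300 60 460 220
```

```text
time_s: 38.85
eef_pos: [0.4333, -0.1034, 0.1454]
tcp_rot: [0.059, 0.998, -0.0, 0.0]
ft_force: [0.2, 0.6, 0.2]
grip_width: 0.0855
grip_force: 0.0
t 38.9 tcp [ 0.4333 -0.1034  0.1454] yaw 3.023 tilt -1.000 grip 0.0855 0.0 q6 -1.71 F [0.2 0.6 0.2]
spin 0.003  x 0.06 y 0.00 z 8.14
```

View pics/v8.png

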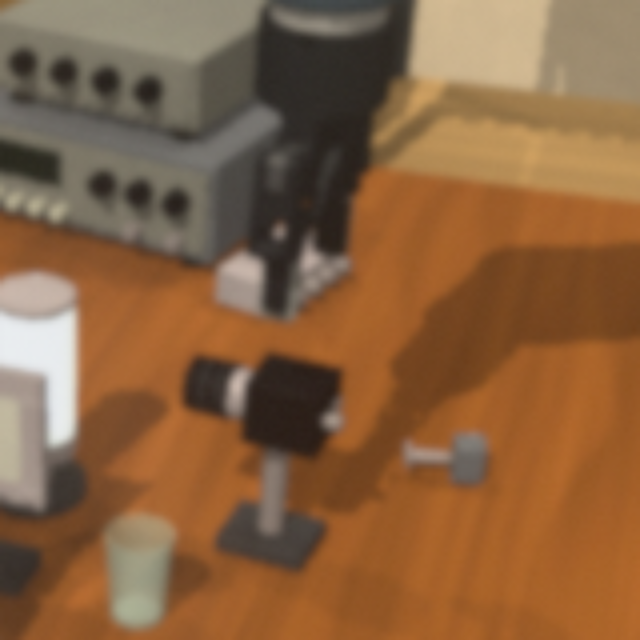

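```bash
python3 -m creep '[{"x":0.05,"y":0,"z":2,"spin":0,"hand":1},{"x":0,"y":0,"z":2,"spin":0,"hand":1},{"x":0,"y":0,"z":2,"spin":0,"hand":1},{"x":0,"y":0,"z":1.5,"spin":0,"hand":1},{"x":0,"y":0,"z":0.7,"spin":0,"hand":1},{"x":0,"y":0,"z":0,"spin":0,"hand":1},{"x":0,"y":0,"z":0,"spin":0,"hand":0.7},{"x":0,"y":0,"z":0,"spin":0,"hand":0.45},{"x":0,"y":0,"z":0,"spin":0,"hand":0.45},{"x":0,"y":0,"z":0,"spin":0,"hand":0.4},{"x":0,"y":0,"z":0,"spin":0,"hand":0.4},{"x":0,"y":0,"z":0,"spin":0,"hand":0.4},{"x":0,"y":0,"z":0,"spin":0,"hand":0.4}]' 50; python3 g.py; python3 - <<'E'
from b import *
fit(['camera'])
E
```

```text
time_s: 40.2
eef_pos: [0.4327, -0.1034, 0.0635]
tcp_rot: [0.059, 0.998, -0.0, 0.001]
ft_force: [-0.9, 0.5, 6.8]
grip_width: 0.0436
grip_force: 50.5
t 40.2 tcp [ 0.4327 -0.1034  0.0635] yaw 3.023 tilt -1.000 grip 0.0436 50.5 q6 -1.71 F [-0.9  0.5  6.8]
camera top 0
camera side 266 ctr [ 0.4501 -0.0954] size [0.0943 0.0635] ang 0.153 z 0.1245 lohi [ 0.4057 -0.1325] [ 0.4992 -0.0667]
camera both 266 ctr [ 0.4501 -0.0954] size [0.0943 0.0635] ang 0.153 z 0.1245 lohi [ 0.4057 -0.1325] [ 0.4992 -0.0667]
```

```bash
python3 -m creep '[{"x":0,"y":0,"z":-0.5,"spin":0,"hand":0.4},{"x":0,"y":0,"z":-1.5,"spin":0,"hand":0.4},{"x":0,"y":0,"z":-2.5,"spin":0,"hand":0.4},{"x":0,"y":0,"z":-2.5,"spin":0,"hand":0.4},{"x":0,"y":0,"z":-2,"spin":0,"hand":0.4},{"x":0.1,"y":1,"z":-1,"spin":0,"hand":0.4},{"x":0.3,"y":2.3,"z":0,"spin":0,"hand":0.4},{"x":0.4,"y":3,"z":0,"spin":0,"hand":0.4},{"x":0.4,"y":3,"z":0,"spin":0,"hand":0.4},{"x":0.4,"y":3,"z":0,"spin":0,"hand":0.4},{"x":0.4,"y":3,"z":0,"spin":0,"hand":0.4},{"x":0.4,"y":3,"z":0,"spin":0,"hand":0.4},{"x":0.4,"y":3,"z":0,"spin":0,"hand":0.4},{"x":0.4,"y":3,"z":0,"spin":0,"hand":0.4},{"x":0.4,"y":3,"z":0,"spin":0,"hand":0.4},{"x":0.4,"y":3,"z":0,"spin":0,"hand":0.4},{"x":0.3,"y":3,"z":0,"spin":0,"hand":0.4},{"x":0,"y":2,"z":0,"spin":0,"hand":0.4},{"x":0,"y":1,"z":0,"spin":0,"hand":0.4}]'; python3 -m creep '[{"x":0,"y":0,"z":0,"spin":0.1,"hand":0.4},{"x":0,"y":0,"z":0,"spin":0.14,"hand":0.4},{"x":0,"y":0,"z":0,"spin":0.14,"hand":0.4},{"x":0,"y":0,"z":0,"spin":0.14,"hand":0.4},{"x":0,"y":0,"z":0,"spin":0.14,"hand":0.4},{"x":0,"y":0,"z":0,"spin":0.14,"hand":0.4},{"x":0,"y":0,"z":0,"spin":0.14,"hand":0.4},{"x":0,"y":0,"z":0,"spin":0.14,"hand":0.4},{"x":0,"y":0,"z":0,"spin":0.14,"hand":0.4},{"x":0,"y":0,"z":0,"spin":0.14,"hand":0.4},{"x":0,"y":0,"z":0,"spin":0.135,"hand":0.4},{"x":0,"y":0,"z":0,"spin":0,"hand":0.4},{"x":0,"y":0,"z":0,"spin":0,"hand":0.4}]'; python3 g.py .621 .2624 .16 1.5276
```

```text
time_s: 42.2
eef_pos: [0.4315, 0.2641, 0.1621]
tcp_rot: [0.058, 0.998, -0.0, -0.0]
ft_force: [0.7, -0.2, -4.2]
grip_width: 0.0433
grip_force: 52.2
time_s: 43.5
eef_pos: [0.432, 0.262, 0.1623]
tcp_rot: [0.721, 0.693, -0.0, -0.0]
ft_force: [1.1, -0.1, -3.7]
grip_width: 0.0435
grip_force: 52.2
t 43.5 tcp [0.432  0.262  0.1623] yaw 1.531 tilt -1.000 grip 0.0435 52.2 q6 0.56 F [ 1.1 -0.1 -3.7]
spin 0.004  x 0.86 y 18.88 z 0.23
```

```bash
python3 -m creep '[{"x":0.1,"y":1,"z":0,"spin":0.003,"hand":0.4},{"x":0.1,"y":2,"z":0,"spin":0,"hand":0.4},{"x":0.1,"y":3,"z":0,"spin":0,"hand":0.4},{"x":0.16,"y":3,"z":0,"spin":0,"hand":0.4},{"x":0.1,"y":3,"z":0,"spin":0,"hand":0.4},{"x":0.1,"y":3,"z":0,"spin":0,"hand":0.4},{"x":0.1,"y":2.4,"z":0,"spin":0,"hand":0.4},{"x":0.1,"y":1.5,"z":0,"spin":0,"hand":0.4},{"x":0,"y":0,"z":1,"spin":0,"hand":0.4},{"x":0,"y":0,"z":2,"spin":0,"hand":0.4},{"x":0,"y":0,"z":2.5,"spin":0,"hand":0.4},{"x":0,"y":0,"z":2,"spin":0,"hand":0.4},{"x":0,"y":0,"z":1,"spin":0,"hand":0.4},{"x":0,"y":0,"z":0.4,"spin":0,"hand":0.4},{"x":0,"y":0,"z":0,"spin":0,"hand":0.4},{"x":0,"y":0,"z":0,"spin":0,"hand":0.4}]'; python3 g.py .621 .2624 .0635 1.5276; python3 - <<'E'
from b import *
P=fit(['camera','lens'],{'camera':((.621,.25),.09,.12,.138),'lens':((.621,.20),.035,.10,.135)})
for c,p in P:
    for n in ('camera',):
        t=finder.trace(p,n)
        if t:
            C=cloud(p,t[0]['region']); print(c,np.percentile(C,[2,98],axis=0))
cv2.imwrite('pics/v9.png',cv2.resize(P[1][1]['img'][90:290,200:370],None,fx=3,fy=3))
E
```

```text
time_s: 45.1
eef_pos: [0.6222, 0.2626, 0.0746]
tcp_rot: [0.723, 0.691, 0.001, 0.0]
ft_force: [0.4, 1.0, -3.5]
grip_width: 0.0435
grip_force: 52.3
t 45.1 tcp [0.6222 0.2626 0.0746] yaw 1.525 tilt -1.000 grip 0.0435 52.3 q6 0.43 F [ 0.4  1.  -3.5]
spin -0.003  x -0.02 y -0.12 z 1.11
camera top 428 ctr [0.6203 0.2258] size [0.0695 0.0685] ang 0.022 z 0.1317 lohi [0.5848 0.1917] [0.6545 0.2601]
camera side 350 ctr [0.6199 0.2514] size [0.0749 0.0796] ang 0.691 z 0.1304 lohi [0.5834 0.1975] [0.6559 0.2949]
camera both 778 ctr [0.6252 0.2422] size [0.0717 0.1004] ang 0.254 z 0.1313 lohi [0.5834 0.1917] [0.6559 0.2949]
lens top 268 ctr [0.6172 0.2132] size [0.0423 0.0355] ang 1.535 z 0.1289 lohi [0.5992 0.1917] [0.6348 0.2341]
lens side 11 ctr [0.6108 0.2067] size [0.004  0.0199] ang 0.451 z 0.1337 lohi [0.6064 0.1986] [0.6168 0.2157]
lens both 279 ctr [0.6172 0.2132] size [0.0423 0.0355] ang 1.535 z 0.1291 lohi [0.5992 0.1917] [0.6348 0.2341]
top [[ 0.5948  0.1928 -0.0018]
 [ 0.6405  0.2794  0.1394]]
side [[0.5945 0.1949 0.0006]
 [0.6556 0.2884 0.1403]]
```

View pics/v9.png

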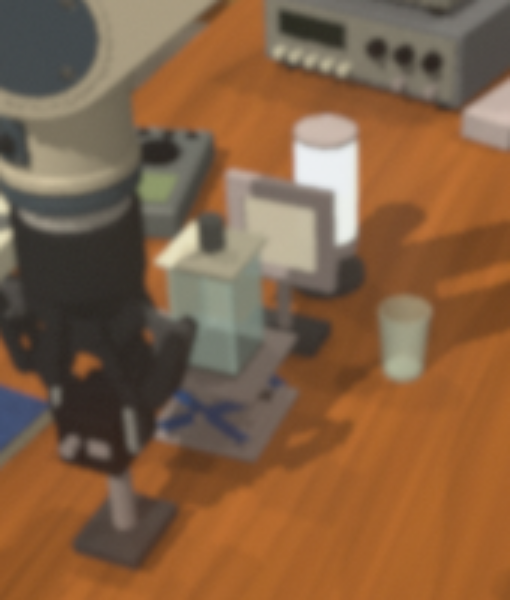

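```bash
python3 -m creep '[{"x":0.25,"y":0,"z":0.5,"spin":0,"hand":0.4},{"x":0,"y":0,"z":0.4,"spin":0,"hand":0.4},{"x":0,"y":0,"z":0.1,"spin":0,"hand":0.4},{"x":0,"y":0,"z":0,"spin":0,"hand":0.4},{"x":0,"y":0,"z":0,"spin":0,"hand":0.4}]'; python3 -m creep '[{"x":0,"y":0,"z":0.08,"spin":0,"hand":0.4},{"x":0,"y":0,"z":0,"spin":0,"hand":0.4},{"x":0,"y":0,"z":0,"spin":0,"hand":0.4}]'; python3 -m creep '[{"x":0,"y":0,"z":0.06,"spin":0,"hand":0.4},{"x":0,"y":0,"z":0,"spin":0,"hand":0.4},{"x":0,"y":0,"z":0,"spin":0,"hand":0.4}]'
```

```text
time_s: 45.8
eef_pos: [0.6216, 0.2649, 0.0637]
tcp_rot: [0.723, 0.691, -0.0, -0.0]
ft_force: [-0.6, -0.1, -0.3]
grip_width: 0.0432
grip_force: 52.9
time_s: 46.1
eef_pos: [0.6217, 0.265, 0.0636]
tcp_rot: [0.723, 0.691, 0.0, -0.0]
ft_force: [-4.7, 2.1, 5.1]
grip_width: 0.0434
grip_force: 53.7
time_s: 46.4
eef_pos: [0.6217, 0.2651, 0.0636]
tcp_rot: [0.723, 0.691, 0.0, -0.0]
ft_force: [-4.8, 0.9, 9.5]
grip_width: 0.0435
grip_force: 54.2
```

```bash
python3 -m creep '[{"x":0,"y":0,"z":-0.1,"spin":0,"hand":0.55},{"x":0,"y":0,"z":0,"spin":0,"hand":0.75},{"x":0,"y":0,"z":0,"spin":0,"hand":1},{"x":0,"y":0,"z":0,"spin":0,"hand":1},{"x":0,"y":0,"z":0,"spin":0,"hand":1},{"x":0,"y":0,"z":-1,"spin":0,"hand":1},{"x":0,"y":0,"z":-2,"spin":0,"hand":1},{"x":0,"y":0,"z":-3,"spin":0,"hand":1},{"x":0,"y":0,"z":-4,"spin":0,"hand":1},{"x":0,"y":0,"z":-4,"spin":0,"hand":1},{"x":0,"y":0,"z":-2,"spin":0,"hand":1},{"x":2,"y":-3,"z":0,"spin":0,"hand":1},{"x":2,"y":-4,"z":0,"spin":0,"hand":1},{"x":2,"y":-4,"z":0,"spin":0,"hand":1},{"x":2,"y":-4,"z":0,"spin":0,"hand":1},{"x":2,"y":-3,"z":0,"spin":0,"hand":1},{"x":0,"y":0,"z":0,"spin":0,"hand":1},{"x":0,"y":0,"z":0,"spin":0,"hand":1}]'; python3 - <<'E'
from b import *
P=fit(['camera','lens','diffuser','lamp','cover','beaker'],{'camera':((.621,.25),.09,.118,.138),'lens':((.621,.20),.035,.10,.135),'diffuser':((.6086,-.012),.065,.136,.16),'cover':((.6133,.1003),.06,.147,.162)})
cv2.imwrite('pics/v10.png',np.hstack([cv2.resize(P[1][1]['img'][90:290,200:370],None,fx=2.3,fy=2.3),cv2.resize(P[0][1]['img'][110:270,190:390],(400,460))[:,:400]]))
E
```

```text
time_s: 48.2
eef_pos: [0.4463, 0.3735, 0.2241]
tcp_rot: [0.723, 0.691, 0.001, 0.0]
ft_force: [0.3, -0.9, 0.2]
grip_width: 0.0854
grip_force: 0.0
camera top 529 ctr [0.6188 0.2418] size [0.0918 0.0443] ang 1.523 z 0.1252 lohi [0.5967 0.1961] [0.6418 0.2883]
camera side 639 ctr [0.6183 0.2426] size [0.0946 0.046 ] ang 1.538 z 0.127 lohi [0.5955 0.1951] [0.6426 0.2901]
camera both 1168 ctr [0.6183 0.2426] size [0.0946 0.046 ] ang 1.538 z 0.126 lohi [0.5955 0.1951] [0.6426 0.2901]
lens top 243 ctr [0.6176 0.2147] size [0.0396 0.0364] ang 1.527 z 0.1185 lohi [0.5987 0.1948] [0.636  0.2341]
lens side 224 ctr [0.6159 0.2136] size [0.0369 0.0357] ang 1.567 z 0.1205 lohi [0.598  0.1951] [0.6338 0.232 ]
lens both 467 ctr [0.6171 0.2146] size [0.0394 0.0377] ang 1.555 z 0.1192 lohi [0.598  0.1948] [0.636  0.2341]
diffuser top 169 ctr [ 0.6068 -0.0135] size [0.01   0.0896] ang 1.524 z 0.1491 lohi [ 0.562  -0.0196] [ 0.6517 -0.0065]
diffuser side 0
diffuser both 169 ctr [ 0.6068 -0.0135] size [0.01   0.0896] ang 1.524 z 0.1491 lohi [ 0.562  -0.0196] [ 0.6517 -0.0065]
lamp top 413 ctr [ 0.6049 -0.
[... 197 characters left out ...]
 [ 0.6312 -0.0871]
cover top 584 ctr [0.6147 0.1006] size [0.0598 0.0607] ang 1.531 z 0.1542 lohi [0.584  0.0706] [0.6453 0.131 ]
cover side 101 ctr [0.6222 0.1102] size [0.028 0.081] ang 0.763 z 0.1562 lohi [0.5845 0.0712] [0.6416 0.132 ]
cover both 685 ctr [0.6147 0.1013] size [0.0614 0.0611] ang 1.559 z 0.1545 lohi [0.584  0.0706] [0.6453 0.132 ]
beaker top 54 ctr [ 0.499  -0.0022] size [0.0394 0.0394] ang 0.793 z 0.0583 lohi [ 0.4787 -0.0223] [0.5196 0.018 ]
beaker side 10 ctr [ 0.5055 -0.0198] size [0.0051 0.0043] ang 0.247 z 0.0588 lohi [ 0.5025 -0.0224] [ 0.5082 -0.0183]
beaker both 64 ctr [ 0.499  -0.0022] size [0.0394 0.0394] ang 0.793 z 0.0584 lohi [ 0.4787 -0.0224] [0.5196 0.018 ]
```

View pics/v10.png

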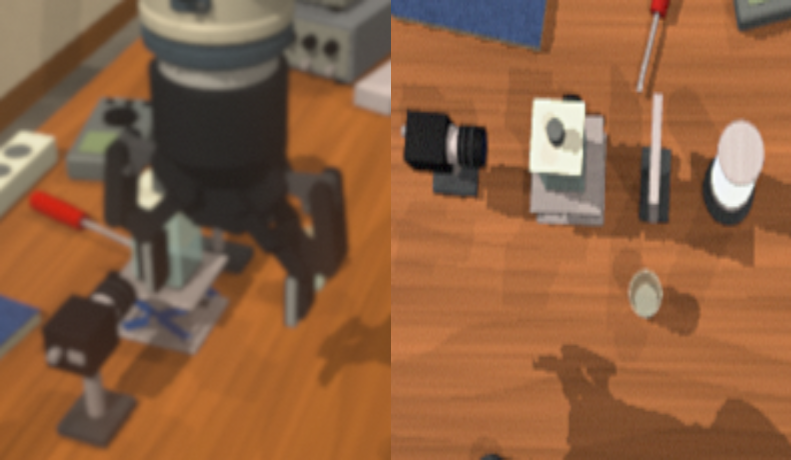

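```bash
python3 -c "
from plant import arm
print(arm.sign_off())"
```

```text
the job is handed in; nothing more can be done
None
```

The backlit view is set up and handed in at about 48 s: the covered cell stands on the middle of the jack, the lens is about 69.5 mm from the near glass, the diffuser and camera sit about 2.5 mm off the lamp-to-cell line, and the beaker was not moved.

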